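# Level a display shelf through its star-wheel slot

## Task

The little wooden shelf with the glass bowl has sunk into its plinth: take the adjuster bar from its blue holder and, through the narrow slot in the plinth's cover, push the star wheel round tooth by tooth in the direction of the red arrow until the shelf's top is flush with the cover. Then stand the bar back in its holder. Work gently, never force the bar against the wheel or the plinth, touch neither the shelf nor its bowl, and leave the other glassware where it stands.

Things in the scene. Friction and masses are not known exactly. Their poses are not given: they have to be found in the camera images.
- plinth: fixed beige metal box, 150 (x) by 262 (y, -125 to +137) by 60 mm high, hollow under a 6 mm cover; origin on its underside, z up. The cover has the adjuster slot towards -y and the square well of the lifting shelf towards +y. A red arrow beside the slot points along plinth +x: pushing the wheel that way raises the shelf. Rigid; must not feel over 25 N from the bar
- slot (a point): centre of the slot's mouth, level with the cover's top, at (0, -97, 60) mm in the plinth, axes as the plinth's. The slot is 42 mm long in x, 14 mm wide in y, through the 6 mm cover. Under it the teeth's upper faces lie 15 mm and their lower faces 29 mm below the cover's top, the inner floor 52 mm below. Long enough to push by one tooth and a bit per stroke
- adjuster: hub of the star wheel, under the cover, on a vertical axis at (0, -55) mm in the plinth; origin on that axis at the plinth's underside. The star is clamped on it at an unknown angle, new each time: its orientation shows how far it turned, not where teeth are. Friction 0.15 N m (4 N at the slot) holds it; grease adds 1 N per 30 mm/s of push. No clicks; it can go past flush
- star_centre (a point): centre of the hidden orange star, on the wheel's axis at mid tooth height (38 mm). 10 straight radial teeth, 14 mm thick, 14 mm high, root radius 32, tip radius 50 mm; the slot's long centre line passes 42 mm from the axis, teeth about 26 mm apart there. Counter-clockwise from above (teeth at the slot go to plinth +x) lifts the shelf 5 mm per tooth
- slot_start (a point): the slot's -x end at cover level, 21 mm from its centre: where a push begins. Teeth show only through the slot. If the blade comes down on top of a tooth, lift it and try 2 or 3 mm further along; there the gaps are about 12 mm wide (10 mm at the blade's inner edge), the blade 7 mm, so most places are blocked. The teeth must not feel more than 25 N
- shelf: lifting wooden shelf, 100 by 100 by 8 mm, in the well at (0, 71) mm in the plinth, with a 55 mm high, 80 mm wide glass bowl stuck on it; origin at the centre of its top face. Moves only up and down. Flush: origin 60 mm above the plinth's underside; it begins 8 to 13 mm lower. Do not touch it or its bowl
- bar: adjuster bar, about 120 g: flat steel blade 7 (x) by 8 mm (y), 45 mm long, under an upright black square handle 24 by 24 by 55 mm with a yellow band. Origin at the blade's lower end, z up: the handle runs from z = 45 to 100 mm. With the bar's x along the plinth's x (either way round) its 7 mm side lies along the slot and its 8 mm face pushes a tooth
- holder: fixed blue block 75 by 75 by 55 mm, origin at the centre of its underside, with a central vertical through hole 12 mm (x) by 13 mm (y), mouth bevelled by 3 mm. The bar stands in it, blade down, bar axes along the holder's, handle's underside resting on the block's top, so the blade's end is 10 mm above the block's underside
- tumbler: loose glass tumbler, 72 mm across, 85 mm high, bystander; origin at the centre of its underside
- jar: loose glass jar with a steel cap, 72 mm across, 110 mm high, bystander; origin at the centre of its underside
- bowl: loose glass bowl, 90 mm across, 50 mm high, bystander; origin at the centre of its underside
Things that resemble listed ones, but are neither listed nor needed, are in the scene too. What is shaped like the bar but purple is not meant. Of the things like the holder, leave any that is green; of the rest the smaller one is meant.

How it is judged:
By the outcome, as a careful person would: the job done as asked, in the order asked, and still so for the second after the job is handed in, with the robot touching nothing.
It also fails if it takes over 72 s, if anything falls off the work surface, if the arm or the gripper's body presses on something with over 40 N, if the wrist force passes 120 N, or if a joint passes its speed limit or range.

## Robot

A 6-joint arm with a two-finger parallel gripper is mounted at the origin on the work surface. World frame = base frame: x ahead of the robot, y to its left, z up, the work surface at z = 0. Lengths are in m, angles in rad, forces in N, time in s.
With the tool pointing down it reaches from about 0.25 to 0.8 m from the base axis. Payload 3.9 kg.
Tool frame: the origin (TCP) lies where the fingers leave the gripper's body, on its centre line; the fingertips stand 73 mm ahead of it and the grasp point (between the pads) lies env.tcp_to_grasp ahead of it (env.tcp_to_grasp is the distance from the TCP to the grasp point, in m); z points along the fingers, x is the direction in which the jaws open and shut, and the axes are right-handed (so a half turn about z gives the same grasp; the last joint's range is limited). The gripper opens to 85 mm and grips with 20 to 120 N. Pads are 22 mm wide; open, the fingers measure 114 mm over their backs; the gripper's body (76 mm by 85 mm) begins 54 mm behind the grasp point. The pads swing forward as they close: fully open they stand 13 mm farther back than shut.
Start: joints at [-1.289, 0.26, -0.138, 1.173, 0, 1.571], TCP at [0.146, -0.504, 0.304] pointing down, gripper open.
Joint ranges: [-2.78, 2.78], [-0.83, 1.72], [-1.28, 1.37], [-1.9, 2.12], [-1.57, 1.48], [-3.14, 3.14]. Speed limits (rad/s): [2.57, 2.57, 3.14, 3.14, 3.14, 3.14].

## Interface

Orientations are given as a unit quaternion [x, y, z, w].
In Python, from workcell import observe, imaging, env gives the robot as it stands.
- The arm moves only by the tool step_arm, never from a script. Its argument "rows" is a list that holds one entry, the list of rows, each a list of 7 numbers: the finger opening in m, from 0 to 0.0854, then the shift along the tool's x, y, z in m, then the turn, a rotation vector about the tool's x, y, z in rad. A call has 1 to 8 rows; each row is the pose to reach, as a shift and turn from the pose commanded when the call began, along the tool's axes at that moment; what a row does not reach only later rows make up. A row lasts 1/10 s, in which the tool goes at most 50 mm and 8.59 degrees, less where a joint would pass 70% of its speed; a pose out of reach is approached as far as the arm can. A call with a gripper value outside its range is refused whole. The fingers move at their own pace and stop on an object; the grip force is fixed at half the most. Time passes only in rows, so rows that repeat a pose let the fingers close. It gives the time, the measured TCP pose, the force and the opening at its end, in the units of the state.
- observe(): the state, without advancing time (a new reading comes with each control period).
- imaging.camera(name): name is "side" or "top" or "wrist"; returns a dict with "frame" (400x640x3 uint8, red, green, blue), "depth" (400x640 float32, m along the optical axis (not along the pixel's ray), 0 where there is no reading), "K" (3x3 intrinsics, pixels), "R" (3x3) and "t" (3): a world point X has camera coordinates R X + t. Camera axes: x right, y down, z forward; pixel columns grow to the right and rows downward; lengths in m; the calibration is good to about 2 mm. A picture is of the moment at which its call begins.
- env.sign_off(): hands the job in, once; it reports no verdict.
Trained networks look in a picture, given as the dict that the camera call returned (one of the last four; its "shot" number tells which), for a name from the list of things; names that differ only in an ending like _2 or _b are one class to them, and where a whole thing is asked for, a point or a joint stands for the part that bears it (a point fixed in the world has none). Each returns a list of dicts, best first, with "confidence" (0 to 1); they miss things now and then, are a little off and sometimes report something else, mostly with a low value. They report only what shows in the picture. A call takes as long as a camera call. They do not tell look-alikes from the thing itself.
- imaging.boxes_of(picture, target): "box" ([left, top, width, height] in pixels, round what is visible of it).
- imaging.mark_of(picture, target): "centre" ([column, row] in pixels: a listed point, or the origin of a listed thing).
The state is a dict: "t": time; "qpos": joint angles; "joint_vel": joint speeds; "joint_efforts": joint torques, N m; "tcp_pos": TCP position; "orientation": TCP orientation; "contact_force": force on the tool from outside, world axes, zero at the start; "moment": the same for the moment, N m; "gripper_width": finger opening in m.
Only numpy, scipy, OpenCV 4.12 (cv2) and the standard library are available. Lean on these libraries where they do the work, as an engineer would, in place of code of your own. Each camera call takes 0.05 s, during which the arm holds its last target.

## Working session

There is one attempt and no reset: what is moved stays moved. The work goes in short steps, Python scripts to look and compute and a tool call to move; the robot and the scene stay as the last step left them, time stands still between calls to the robot, and variables do not carry over. Pictures are saved under pics/ and viewed, and the job is handed in when it is done.

Besides the shell and the picture viewer there is one more tool, called by a JSON object that holds its "method" and its "body", one argument or row to a line. step_arm: Moves the arm, as the interface text tells. Its arguments: {"type":"object","properties":{"rows":{"type":"array","items":{"type":"array","items":{"type":"array","items":{"type":"number"}}}}},"required":["rows"]}

```bash
ls; mkdir -p pics; cat > h.py <<'E'
import numpy as np, cv2
from workcell import observe, imaging, env
def cam(n):
    return imaging.camera(n)
def save(p,name,crop=None,scale=1):
    f=p["frame"][:,:,::-1]
    if crop: f=f[crop[1]:crop[3],crop[0]:crop[2]]
    f=cv2.resize(f,None,fx=scale,fy=scale,interpolation=cv2.INTER_CUBIC)
    cv2.imwrite("pics/"+name,f)
def unproj(p,u,v,d=None):
    if d is None: d=p["depth"][int(round(v)),int(round(u))]
    c=np.array([(u-p["K"][0,2])/p["K"][0,0]*d,(v-p["K"][1,2])/p["K"][1,1]*d,d])
    return p["R"].T@(c-p["t"])
def unproj_z(p,u,v,z):
    r=p["R"].T@np.array([(u-p["K"][0,2])/p["K"][0,0],(v-p["K"][1,2])/p["K"][1,1],1])
    o=-p["R"].T@p["t"]
    return o+r*(z-o[2])/r[2]
def proj(p,X):
    c=p["R"]@np.array(X)+p["t"]; q=p["K"]@c
    return q[:2]/q[2]
def cloud(p):
    d=p["depth"]; v,u=np.mgrid[0:400,0:640]
    c=np.stack([(u-p["K"][0,2])/p["K"][0,0]*d,(v-p["K"][1,2])/p["K"][1,1]*d,d],-1)
    return (c-p["t"])@p["R"]
E
python3 - <<'E'
from h import *
print(observe(),env.tcp_to_grasp)
for n in("top","side","wrist"):
    p=cam(n); save(p,f"a_{n}.png"); print(n,p["K"].tolist(),(-p["R"].T@p["t"]).round(3))
    if n!="wrist":
        for t in("plinth","slot","slot_start","adjuster","shelf","bar","holder","tumbler","jar","bowl"):
            for m in imaging.mark_of(p,t)[:4]: print(n,t,np.round(m["centre"],1),round(m["confidence"],2))
E
```

```text
pics
{'t': 0.0, 'qpos': array([-1.28900216e+00,  2.60681041e-01, -1.39372923e-01,  1.17271776e+00,
       -5.81425324e-06,  1.57079844e+00]), 'joint_vel': array([-0.00162853, -0.00026845, -0.00086019, -0.00054482,  0.00066936,
       -0.00097084]), 'joint_efforts': array([-2.75823855e-03, -4.05676067e+01,  2.53922886e+01,  1.85669441e-02,
       -5.21251445e-05, -2.60930690e-06]), 'tcp_pos': array([ 0.14583829, -0.50376813,  0.30306488]), 'orientation': array([ 7.99398596e-01, -6.00800224e-01, -7.91311328e-04, -5.91082874e-04]), 'contact_force': array([ 0.03496937,  0.25871577, -0.12357827]), 'moment': array([-0.0144465 ,  0.00735913,  0.03852624]), 'gripper_width': 0.08540887409326763} 0.0539
top [[406.1639911916858, 0.0, 316.82432856509587], [0.0, 406.1639911916858, 199.73552621334431], [0.0, 0.0, 1.0]] [0.42  0.008 1.149]
top plinth [297.4 224.9] 0.66
top slot [331.5 215.2] 0.59
top slot_start [328.5 226.4] 0.85
top bar [431.4 215.7] 0.59
top bar [445.5 253.5] 0.55
top holder [383.  226.9] 0.68
top holder [432.5 219.5] 0.66
top holder [410.  283.3] 0.58
top tumbler [395.9 161.5] 0.66
top jar [186.6 234. ] 0.64
top bowl [326.2 136.1] 0.98
side [[487.30924446403, 0.0, 325.1845254819777], [0.0, 487.30924446403, 194.3130255462323], [0.0, 0.0, 1.0]] [ 0.522 -0.993  0.853]
side plinth [317.7 210.2] 0.8
side slot [320.7 217.5] 0.6
side slot_start [311.8 219.8] 0.68
side adjuster [313.4 220.7] 0.61
side shelf [310.7 184.7] 0.73
side bar [328.5 321.8] 0.73
side bar [279.8 339.6] 0.73
side holder [309.6 274. ] 0.97
side holder [323.8 323.3] 0.6
side tumbler [395.2 287.4] 0.92
side jar [294.7 151.1] 0.92
side bowl [407.4 226.3] 0.74
wrist [[348.8024366351404, 0.0, 317.45979600572787], [0.0, 348.8024366351404, 195.1865060937584], [0.0, 0.0, 1.0]] [ 0.214 -0.485  0.373]
```

View pics/a_top.png

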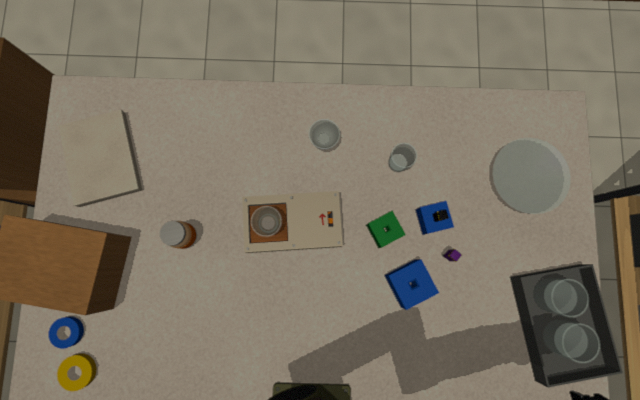

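View pics/a_side.png

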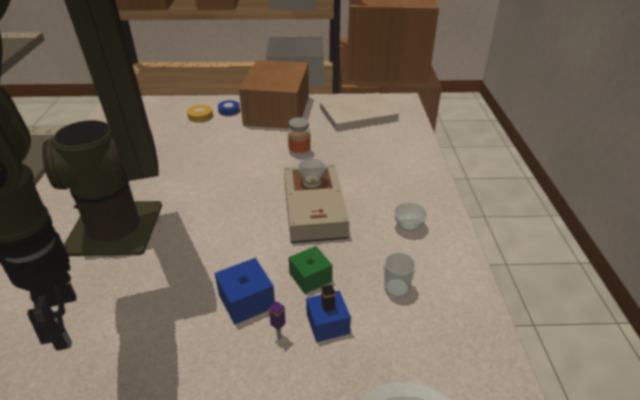

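View pics/a_wrist.png

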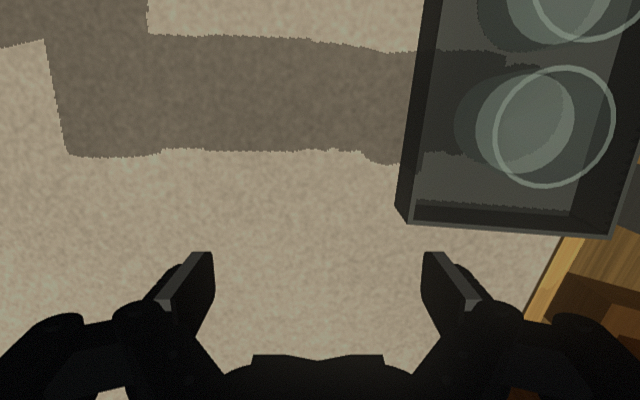

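The top view shows three holder-like blocks: small blue at (435,217) with the black yellow-banded bar in it, green at (386,229), and large blue at (412,284). The purple bar at (453,254) is loose. The meant holder is the small blue one, since it isn't green and is smaller than the other blue. I'll confirm that in an enlarged crop and measure it.

```bash
cat > m.py <<'E'
from h import *
p=cam("top"); save(p,"b_crop.png",(360,180,480,320),4); save(p,"b_pl.png",(235,180,355,262),6)
C=cloud(p); f=p["frame"].astype(int)
hsv=cv2.cvtColor(p["frame"],cv2.COLOR_RGB2HSV)
blue=((hsv[...,0]>100)&(hsv[...,0]<125)&(hsv[...,1]>130)).astype(np.uint8)
n,l,s,c=cv2.connectedComponentsWithStats(blue)
for i in range(1,n):
    if s[i,4]<200: continue
    P=C[l==i]; zt=np.median(P[:,2]); print("blue",c[i].round(1),s[i,4],"z",zt.round(4))
    cs,_=cv2.findContours((l==i).astype(np.uint8),0,2); r=cv2.minAreaRect(cv2.convexHull(np.vstack(cs)))
    b=cv2.boxPoints(r); W=np.array([unproj_z(p,u,v,zt) for u,v in b]);print(W.round(4).tolist(),"sides",np.linalg.norm(W[1]-W[0]),np.linalg.norm(W[2]-W[1]),"c",W.mean(0).round(4),"edge ang",np.degrees(np.arctan2(*(W[1]-W[0])[[1,0]])))
# heights around plinth
m=(np.abs(C[...,2]-0.06)<0.008)
n,l,s,c=cv2.connectedComponentsWithStats(m.astype(np.uint8))
for i in range(1,n):
    if s[i,4]<300: continue
    print("z60",c[i].round(1),s[i],np.median(C[l==i][:,2]))
    cs,_=cv2.findContours((l==i).astype(np.uint8),0,2); r=cv2.minAreaRect(cv2.convexHull(np.vstack(cs)))
    b=cv2.boxPoints(r); W=np.array([unproj_z(p,u,v,.06) for u,v in b]);print(W.round(4).tolist(),"sides",np.linalg.norm(W[1]-W[0]),np.linalg.norm(W[2]-W[1]),"c",W.mean(0).round(4),"ang",np.degrees(np.arctan2(*(W[1]-W[0])[[1,0]])))
for nm,(u,v) in dict(slot=(331.5,215.2),sstart=(328.5,226.4)).items(): print(nm,unproj_z(p,u,v,.06).round(4))
E
python3 m.py
```

```text
blue [433.3 217.6] 726 z 0.0553
[[0.577, -0.2687, 0.0553], [0.6007, -0.3534, 0.0553], [0.5295, -0.3695, 0.0553], [0.5064, -0.2856, 0.0553]] sides 0.08794638471064498 0.0729202638209868 c [ 0.5534 -0.3193  0.0553] edge ang -74.38422061383633
blue [411.4 283.7] 1548 z 0.0717
[[0.3954, -0.1821, 0.0717], [0.4453, -0.2738, 0.0717], [0.3557, -0.321, 0.0717], [0.3072, -0.2301, 0.0717]] sides 0.10438676133757827 0.10128081894845865 c [ 0.3759 -0.2518  0.0717] edge ang -61.456618666104525
blue [ 66.1 331.8] 662 z 0.0255
[[0.2611, 0.7039, 0.0255], [0.2634, 0.6167, 0.0255], [0.1871, 0.6078, 0.0255], [0.185, 0.6941, 0.0255]] sides 0.08723711194113638 0.07677998526091259 c [0.2241 0.6556 0.0255] edge ang -88.53427574943117
z60 [299.6 220.5] [ 242  191  101   61 3873] 0.061050120520645054
[[0.5952, 0.2076, 0.06], [0.6198, -0.0579, 0.06], [0.4694, -0.0699, 0.06], [0.4461, 0.19, 0.06]] sides 0.26660846419238304 0.15090775025661263 c [0.5326 0.0675 0.06  ] ang -84.71572966850712
z60 [435.3 216.9] [420 201  34  33 620] 0.05577763354096927
[[0.5811, -0.2773, 0.06], [0.6022, -0.3527, 0.06], [0.5294, -0.3692, 0.06], [0.5088, -0.2945, 0.06]] sides 0.0782755280568114 0.07459730001190565 c [ 0.5554 -0.3234  0.06  ] ang -74.37924851443493
z60 [386.2 228.3] [368 210  38  38 720] 0.05586212828335828
[[0.5333, -0.1369, 0.06], [0.5712, -0.2026, 0.06], [0.5053, -0.2387, 0.06], [0.4681, -0.1735, 0.06]] sides 0.0758113884658517 0.07521698452175943 c [ 0.5195 -0.1879  0.06  ] ang -60.00249179069579
z60 [571.6 328.4] [ 519  264  104  124 1216] 0.058980274214706405
[[0.3992, -0.5372, 0.06], [0.4539, -0.7444, 0.06], [0.1666, -0.7934, 0.06], [0.1167, -0.5942, 0.06]] sides 0.21430799963842095 0.29137667669660144 c [ 0.2841 -0.6673  0.06  ] ang -75.2124191917415
slot [ 0.5506 -0.0401  0.06  ]
sstart [ 0.5201 -0.0326  0.06  ]
```

View pics/b_crop.png

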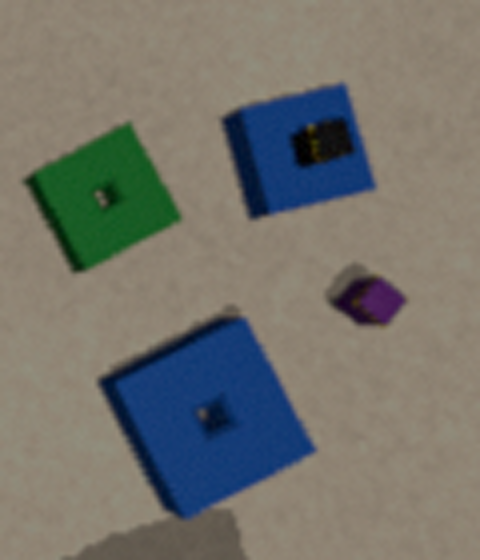

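View pics/b_pl.png

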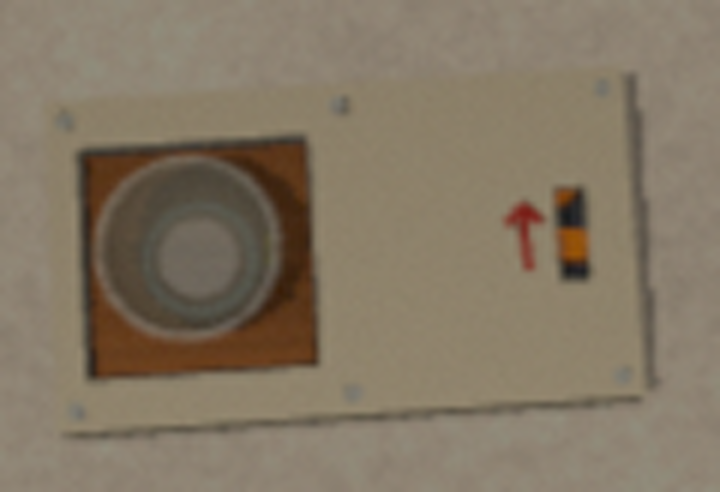

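The crop confirms it: the small blue block at top px (435,217) holds the black bar with the yellow band. The purple bar, the green block and the large blue block are to be left alone. The arrow on the plinth at (322,218) points to image up (world +x), and the slot at (331,219) shows two orange teeth. Next I'll work out the wrist camera geometry and plan an overview move.

```bash
cat > pl.py <<'E'
import json,sys,numpy as np
from scipy.spatial.transform import Rotation as Ro
def Rdown(yaw): # tool z down, tool x at yaw (rad)
    x=np.array([np.cos(yaw),np.sin(yaw),0]); z=np.array([0,0,-1.]); return np.stack([x,np.cross(z,x),z],1)
def load():
    d=json.load(open("cmd.json")); return np.array(d["p"]),np.array(d["R"])
def store(p,R): json.dump(dict(p=list(map(float,p)),R=np.array(R).tolist()),open("cmd.json","w"))
def applied(s,r):  # update after a move with shift s and rotvec r
    p,R=load(); store(p+R@np.array(s),R@Ro.from_rotvec(r).as_matrix())
def plan(tp,yaw_deg):
    p,R=load(); s=R.T@(np.array(tp)-p); r=Ro.from_matrix(R.T@Rdown(np.radians(yaw_deg))).as_rotvec()
    print("shift",s.round(4).tolist(),"rot",r.round(4).tolist(),"deg",np.degrees(np.linalg.norm(r)).round(1)); return s,r
def yaw(R): return np.degrees(np.arctan2(R[1,0],R[0,0]))
E
python3 - <<'E'
from h import *; from pl import *
import math
store([0.146,-0.504,0.304],Rdown(-1.289))
o=observe(); R=Ro.from_quat(o["orientation"]).as_matrix(); print(R.round(3).tolist(), yaw(R))
p=cam("wrist")
print("cam axes in tool:",(R.T@p["R"].T).round(3).tolist(),"pos",(R.T@(-p["R"].T@p["t"]-o["tcp_pos"])).round(4))
plan([0.51,-0.28,0.304],15.6)
plan([0.555,-0.323,0.304],15.6)
E
```

```text
[[0.278, -0.961, 0.0], [-0.961, -0.278, -0.0], [0.0, -0.0, -1.0]] -73.85438280309978
cam axes in tool: [[1.0, -0.001, 0.0], [0.001, 0.962, 0.273], [-0.001, -0.273, 0.962]] pos [ 0.0007 -0.0701 -0.0687]
shift [-0.1139, -0.4119, 0.0] rot [0.0, 0.0, -1.5613] deg 89.5
shift [-0.0601, -0.4432, 0.0] rot [0.0, 0.0, -1.5613] deg 89.5
```

{"method": "step_arm", "body": {
  "rows": [
    [[0.06,-0.01,-0.05,0,0,0,-0.14],[0.06,-0.015,-0.1,0,0,0,-0.28],[0.06,-0.02,-0.145,0,0,0,-0.42],[0.06,-0.025,-0.19,0,0,0,-0.56],[0.06,-0.03,-0.235,0,0,0,-0.7],[0.06,-0.035,-0.28,0,0,0,-0.84],[0.06,-0.04,-0.31,0,0,0,-0.96],[0.06,-0.04,-0.31,0,0,0,-0.96]]
  ]
}}

```text
t: 2.05
tcp_pos: [0.4361, -0.378, 0.3035]
orientation: [0.987, -0.161, 0.001, -0.0]
contact_force: [-0.2, -0.1, 0.3]
gripper_width: 0.06
```

```bash
python3 - <<'E'
from h import *; from pl import *
applied([-0.04,-0.31,0],[0,0,-.96])
o=observe(); print(o["t"],o["tcp_pos"].round(4),yaw(Ro.from_quat(o["orientation"]).as_matrix()),o["gripper_width"],load()[0],yaw(load()[1]))
plan([0.555,-0.323,0.304],15.6)
E
```

```text
2.05 [ 0.4361 -0.378   0.3035] -18.480910305253442 0.06001472001971162 [ 0.43264955 -0.37937241  0.304     ] -18.85031145980408
shift [0.0976, -0.0929, 0.0] rot [0.0, 0.0, -0.6013] deg 34.5
```

{"method": "step_arm", "body": {
  "rows": [
    [[0.06,0.03,-0.03,0,0,0,-0.15],[0.06,0.06,-0.06,0,0,0,-0.3],[0.06,0.085,-0.08,0,0,0,-0.45],[0.06,0.098,-0.093,0,0,0,-0.6],[0.06,0.098,-0.093,0,0,0,-0.6],[0.06,0.098,-0.093,0,0,0,-0.6]]
  ]
}}

```text
t: 2.65
tcp_pos: [0.5547, -0.3236, 0.3036]
orientation: [0.991, 0.134, -0.001, -0.0]
contact_force: [-0.5, 0.7, 1.0]
gripper_width: 0.0599
```

```bash
python3 - <<'E'
from h import *; from pl import *
applied([0.098,-0.093,0],[0,0,-.6])
o=observe(); print(o["t"],o["tcp_pos"].round(4),yaw(Ro.from_quat(o["orientation"]).as_matrix()),o["gripper_width"],load()[0],yaw(load()[1]))
p=cam("wrist"); save(p,"c_wrist.png")
C=cloud(p); np.savez("c.npz",**{k:p[k] for k in("frame","depth","K","R","t")})
for t in ("bar","holder"):
    for m in imaging.mark_of(p,t)[:3]: print(t,m)
E
```

```text
2.65 [ 0.5547 -0.3236  0.3036] 15.36181719887725 0.059939079058681344 [ 0.55544141 -0.32302387  0.304     ] 15.527156248045314
bar {'centre': [310.9, 163.5], 'confidence': 0.73}
bar {'centre': [218.4, 168.0], 'confidence': 0.65}
bar {'centre': [311.5, 166.9], 'confidence': 0.19}
holder {'centre': [314.8, 165.7], 'confidence': 0.77}
holder {'centre': [160.3, 51.3], 'confidence': 0.64}
holder {'centre': [316.8, 26.0], 'confidence': 0.62}
```

View pics/c_wrist.png

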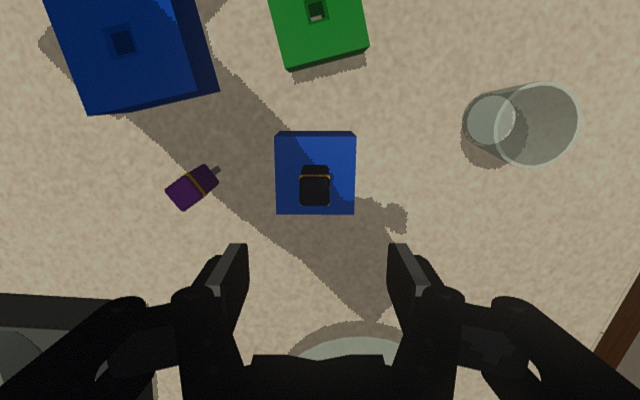

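The wrist picture shows the small blue block at (315,172), with the black handle's top at about (314,192) and the yellow band on its upper side. The purple bar at (192,187), the green block at (318,30) and the tumbler at (520,125) are clear of it. Measuring the handle and the block top from depth.

```bash
cat > rect.py <<'E'
from h import *
def rect(p,mask,z,tag):
    cs,_=cv2.findContours(mask.astype(np.uint8),cv2.RETR_EXTERNAL,cv2.CHAIN_APPROX_NONE)
    c=max(cs,key=cv2.contourArea)[:,0,:]
    # outer pixel borders: expand hull by .5 px corners
    pts=np.vstack([c+np.array(d) for d in((-.5,-.5),(.5,-.5),(-.5,.5),(.5,.5))])
    W=np.array([unproj_z(p,u,v,z)[:2] for u,v in pts])
    r=cv2.minAreaRect((W*1000).astype(np.float32)); print(tag,"c",np.round(r[0],1),"size",np.round(r[1],1),"ang",round(r[2],2)); return r
E
python3 - <<'E'
from rect import *
p=dict(np.load("c.npz")); C=cloud(p)
roi=np.zeros((400,640),bool); roi[120:240,265:365]=1
z=C[...,2]
m=roi&(z>.1); print("handle z",np.median(z[m]),m.sum()); rect(p,m,.110,"handle top")
m=roi&(z>.05)&(z<.06); print("block z",np.median(z[m]),m.sum()); 
m=roi&(z>.05); rect(p,m,.055,"block top")
hsv=cv2.cvtColor(p["frame"],cv2.COLOR_RGB2HSV)
m=roi&(z>.1)&(hsv[...,2]<60); print(np.median(C[m],0))
E
```

```text
handle z 0.10852821078070923 990
handle top c [ 553.3 -326.5] size [24.4 25.8] ang 15.34
block z 0.05385074457576349 5127
block top c [ 553.6 -327. ] size [75.8 76.2] ang 15.34
[ 0.55328244 -0.32682779  0.1085392 ]
```

Handle (553.3,−326.5) mm and block (553.6,−327.0) mm agree, with yaw 15.3°. Sizes match the spec (24 and 75 mm). Descending to grasp.

{"method": "step_arm", "body": {
  "rows": [
    [[0.06,-0.002,0.003,0.04,0,0,0],[0.06,-0.002,0.003,0.08,0,0,0],[0.06,-0.002,0.003,0.115,0,0,0],[0.06,-0.002,0.003,0.145,0,0,0],[0.06,-0.002,0.003,0.16,0,0,0],[0.06,-0.002,0.003,0.168,0,0,0],[0.06,-0.002,0.003,0.168,0,0,0]]
  ]
}}

```text
t: 3.5
tcp_pos: [0.5531, -0.327, 0.1352]
orientation: [0.991, 0.134, -0.001, -0.001]
contact_force: [-0.3, -0.5, 0.6]
gripper_width: 0.06
```

```bash
python3 - <<'E'
from h import *; from pl import *
applied([-0.002,0.003,0.168],[0,0,0])
o=observe(); print(o["t"],o["tcp_pos"].round(4),yaw(Ro.from_quat(o["orientation"]).as_matrix()),o["contact_force"].round(1),load()[0])
p=cam("wrist"); save(p,"d_wrist.png")
E
```

```text
3.5 [ 0.5531 -0.327   0.1352] 15.430363369574708 [-0.3 -0.5  0.6] [ 0.55431749 -0.32644977  0.136     ]
```

View pics/d_wrist.png

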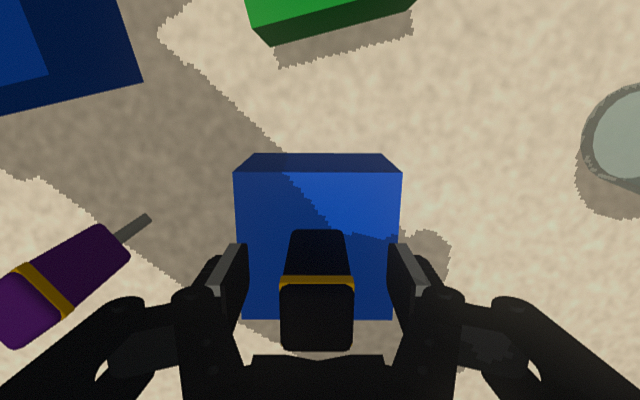

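The handle (at (317,290)) sits centred between the pads, and the left and right clearances are equal. Closing.

{"method": "step_arm", "body": {
  "rows": [
    [[0.035,0,0,0,0,0,0],[0.025,0,0,0,0,0,0],[0.02,0,0,0,0,0,0],[0.018,0,0,0,0,0,0],[0.018,0,0,0,0,0,0],[0.018,0,0,0,0,0,0]]
  ]
}}

```text
t: 4.15
tcp_pos: [0.555, -0.3272, 0.1374]
orientation: [0.991, 0.135, 0.001, 0.001]
contact_force: [-0.7, 0.2, 6.1]
gripper_width: 0.0234
```

{"method": "step_arm", "body": {
  "rows": [
    [[0.018,0,0,0,0,0,0],[0.018,0,0,0,0,0,0],[0.018,0,0,0,0,0,0]]
  ]
}}

```text
t: 4.45
tcp_pos: [0.555, -0.3272, 0.1374]
orientation: [0.991, 0.135, 0.001, 0.001]
contact_force: [-0.8, -0.5, 6.0]
gripper_width: 0.0232
```

```bash
python3 - <<'E'
from h import *; from pl import *
o=observe(); R=Ro.from_quat(o["orientation"]).as_matrix();print(o["t"],o["tcp_pos"].round(4),yaw(R),R[:,2].round(4),o["contact_force"].round(1),o["moment"].round(2),o["gripper_width"],load()[0])
p=cam("wrist"); save(p,"e_wrist.png")
E
```

```text
4.45 [ 0.555  -0.3272  0.1374] 15.525528880729912 [ 0.002  -0.0016 -1.    ] [-0.8 -0.5  6. ] [-0.09  0.17 -0.04] 0.023216959123262583 [ 0.55431749 -0.32644977  0.136     ]
```

View pics/e_wrist.png

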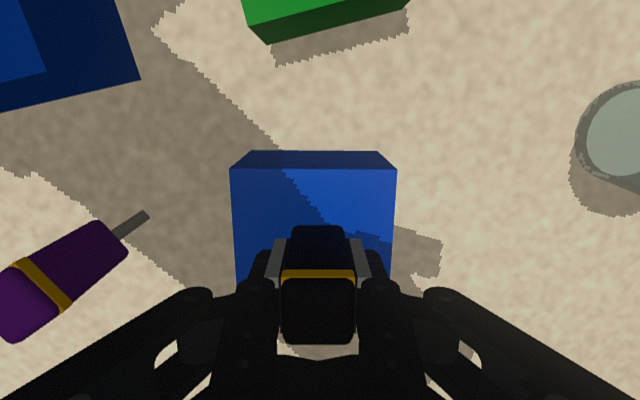

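The pads hold the handle at (317,285), with an opening of 23 mm. Lifting straight up.

{"method": "step_arm", "body": {
  "rows": [
    [[0.018,0,0,-0.005,0,0,0],[0.018,0,0,-0.02,0,0,0],[0.018,0,0,-0.04,0,0,0],[0.018,0,0,-0.06,0,0,0],[0.018,0,0,-0.085,0,0,0],[0.018,0,0,-0.11,0,0,0],[0.018,0,0,-0.12,0,0,0],[0.018,0,0,-0.12,0,0,0]]
  ]
}}

```text
t: 5.3
tcp_pos: [0.555, -0.327, 0.2574]
orientation: [0.991, 0.135, 0.001, 0.001]
contact_force: [-0.5, -0.9, -1.0]
gripper_width: 0.0231
```

```bash
python3 - <<'E'
from h import *; from pl import *
applied([0,0,-0.12],[0,0,0])
o=observe(); R=Ro.from_quat(o["orientation"]).as_matrix();print(o["t"],o["tcp_pos"].round(4),yaw(R),R[:,2].round(4),o["contact_force"].round(1),o["moment"].round(2),o["gripper_width"],load()[0],yaw(load()[1]))
p=cam("wrist"); save(p,"f_wrist.png")
p=cam("top"); save(p,"f_top.png",(400,160,500,260),6)
print(unproj_z(p,331,219,.06))
E
```

```text
5.3 [ 0.555  -0.327   0.2574] 15.534299319418668 [ 0.0026 -0.0014 -1.    ] [-0.5 -0.9 -1. ] [ 0.03 -0.03 -0.05] 0.023058792677271105 [ 0.55431749 -0.32644977  0.256     ] 15.527156248045314
[ 0.54022249 -0.03892499  0.06      ]
```

View pics/f_wrist.png

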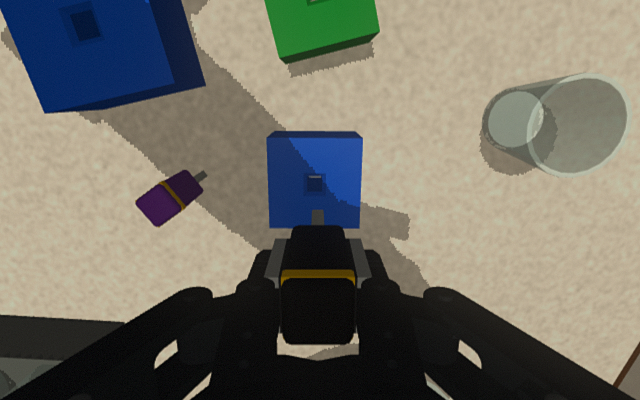

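The wrist picture shows the bar lifted free: blade at (317,217), and the holder's hole at (315,183) is empty. Going over the slot.

```bash
python3 - <<'E'
from pl import *
plan([0.542,-0.036,0.256],5.3)
E
```

```text
shift [0.0659, -0.2831, 0.0] rot [0.0, 0.0, 0.1785] deg 10.2
```

{"method": "step_arm", "body": {
  "rows": [
    [[0.018,0.009,-0.04,0,0,0,0.03],[0.018,0.018,-0.08,0,0,0,0.06],[0.018,0.029,-0.125,0,0,0,0.09],[0.018,0.04,-0.17,0,0,0,0.12],[0.018,0.05,-0.215,0,0,0,0.15],[0.018,0.06,-0.258,0,0,0,0.178],[0.018,0.066,-0.283,0,0,0,0.178],[0.018,0.066,-0.283,0,0,0,0.178]]
  ]
}}

```text
t: 6.2
tcp_pos: [0.5407, -0.0331, 0.2541]
orientation: [0.999, 0.049, -0.002, -0.001]
contact_force: [0.0, -1.4, -1.3]
gripper_width: 0.0234
```

{"method": "step_arm", "body": {
  "rows": [
    [[0.018,0,0,0,0,0,0],[0.018,0,0,0,0,0,0]]
  ]
}}

```text
t: 6.4
tcp_pos: [0.5418, -0.0371, 0.255]
orientation: [0.999, 0.046, -0.001, 0.0]
contact_force: [0.1, 0.7, -0.4]
gripper_width: 0.0235
```

```bash
python3 - <<'E'
from h import *; from pl import *
applied([0.066,-0.283,0],[0,0,0.178])
o=observe(); R=Ro.from_quat(o["orientation"]).as_matrix();print(o["t"],o["tcp_pos"].round(4),yaw(R),R[:,2].round(4),o["contact_force"].round(1),o["moment"].round(2),o["gripper_width"],load()[0],yaw(load()[1]))
p=cam("wrist"); save(p,"g_wrist.png"); save(p,"g_crop.png",(250,130,390,270),5)
np.savez("g.npz",**{k:p[k] for k in("frame","depth","K","R","t")})
for t in ("slot","slot_start","shelf","plinth","adjuster","star_centre","bar"):
    for m in imaging.mark_of(p,t)[:2]: print(t,m)
E
```

```text
6.4 [ 0.5418 -0.0371  0.255 ] 5.281709726330089 [-1.7e-03 -4.0e-04 -1.0e+00] [ 0.1  0.7 -0.4] [-0.01  0.   -0.06] 0.02353065123693009 [ 0.54215103 -0.03611036  0.256     ] 5.32850749471666
slot {'centre': [316.0, 187.9], 'confidence': 0.73}
slot_start {'centre': [286.2, 189.6], 'confidence': 0.64}
plinth {'centre': [313.8, 62.5], 'confidence': 0.77}
adjuster {'centre': [286.7, 186.8], 'confidence': 0.39}
star_centre {'centre': [318.2, 129.6], 'confidence': 0.87}
bar {'centre': [314.4, 215.5], 'confidence': 0.57}
```

View pics/g_wrist.png

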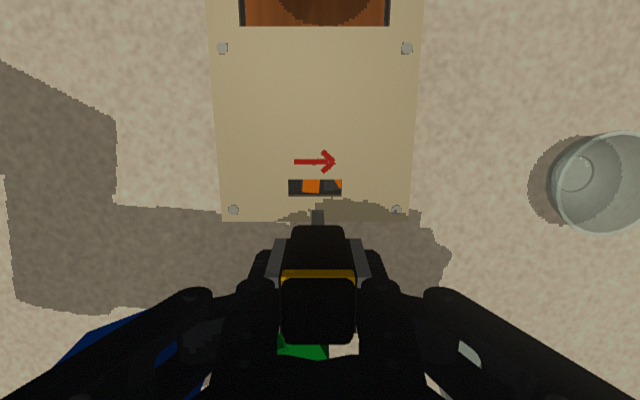

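View pics/g_crop.png

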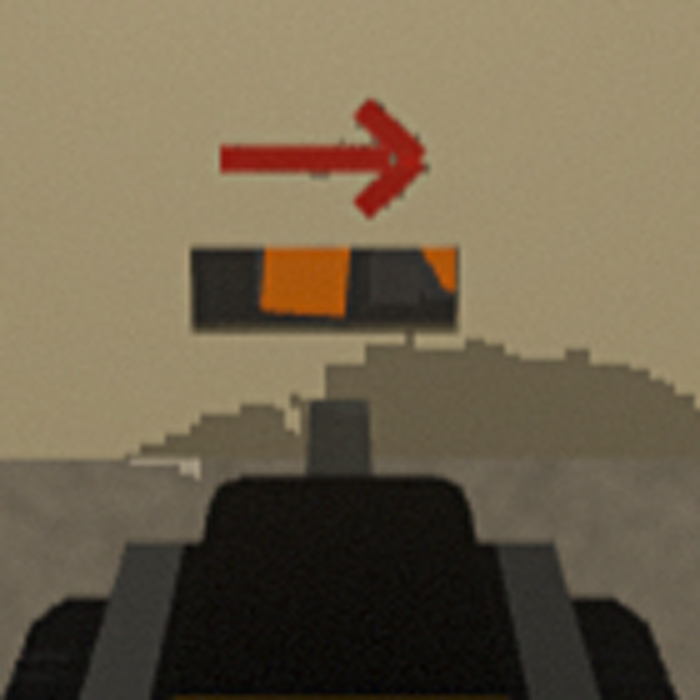

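The wrist picture shows the slot at (288–342, 179–196). One tooth lies at (302–320), a second starts at the right end, and there's a dark gap at the slot's left (start) end. The blade tip is at (317.5,210). Now computing the geometry in plinth axes and the shelf's depth.

```bash
python3 - <<'E'
from h import *; from pl import *
p=dict(np.load("g.npz")); C=cloud(p)
f=p["frame"]; hsv=cv2.cvtColor(f,cv2.COLOR_RGB2HSV)
o=observe(); R=Ro.from_quat(o["orientation"]).as_matrix(); T=o["tcp_pos"]
print("cover z",np.median(C[100:140,250:380,2]))
zc=np.median(C[100:140,250:380,2])
# slot corners
for u,v in((287.5,179),(342,179),(287.5,196.5),(342,196.5),(314.75,187.75)):
    X=unproj_z(p,u,v,zc); print((u,v),X.round(4),"tool",(R.T@(X-T)).round(4))
for u,v in((294,157),(333,160)): print("arrow",unproj_z(p,u,v,zc).round(4))
# tip near edge
for z in(.1256,.1276,.1296):
    a=unproj_z(p,311.6,210,z);b=unproj_z(p,323.6,210,z); print("tip",z,(R.T@((a+b)/2-T)).round(4),np.linalg.norm(a-b))
d=p["depth"][212:222,314:321]; print("blade depth",np.median(d),[ (R.T@(unproj(p,317.5,v)-T)).round(4).tolist() for v in (211,214,218)])
# plinth left/right edges at cover
m=(C[...,2]>zc-.006); 
for v in(60,100,140):
    r=np.where(m[v,150:480])[0]+150; a=unproj_z(p,r.min()-.5,v,zc);b=unproj_z(p,r.max()+.5,v,zc); print(v,r.min(),r.max(),a.round(4),b.round(4),np.linalg.norm(a-b), "mid tool",(R.T@((a+b)/2-T)).round(4))
# orange
org=(hsv[...,0]>5)&(hsv[...,0]<20)&(hsv[...,1]>180)&(hsv[...,2]>120)
for v in(182,185,188,191):
    r=np.where(org[v,285:345])[0]+285; 
    print(v,r.min() if len(r) else None,r, )
E
```

```text
cover z 0.058792227540802364
(287.5, 179) [ 0.5186 -0.0329  0.0588] tool [-0.0232 -0.0062  0.1971]
(342, 179) [ 0.5609 -0.029   0.0588] tool [ 0.0193 -0.0061  0.1971]
(287.5, 196.5) [ 0.5195 -0.047   0.0588] tool [-0.0235  0.008   0.1971]
(342, 196.5) [ 0.5624 -0.0431  0.0588] tool [0.0196 0.0081 0.1971]
(314.75, 187.75) [ 0.5403 -0.0379  0.0588] tool [-0.002   0.0009  0.1971]
arrow [ 0.5223 -0.0151  0.0588]
arrow [ 0.5523 -0.0147  0.0588]
tip 0.1256 [ 0.0003 -0.0029  0.1303] 0.007174886458354633
tip 0.1276 [ 0.0003 -0.0036  0.1283] 0.007102447696290989
tip 0.1296 [ 0.0003 -0.0042  0.1263] 0.007030008934227345
blade depth 0.19418329 [[0.0003, -0.0039, 0.1255], [0.0003, -0.0034, 0.1216], [0.0003, -0.004, 0.1132]]
60 209 419 [0.4567 0.0487 0.0588] [0.6061 0.0624 0.0588] 0.15004723234412368 mid tool [-0.0023 -0.093   0.1971]
100 212 416 [0.459  0.0213 0.0588] [0.6086 0.0351 0.0588] 0.15021130906483376 mid tool [-0.0023 -0.0656  0.1971]
140 216 413 [ 0.4623 -0.0077  0.0588] [0.6113 0.0061 0.0588] 0.14962956205368122 mid tool [-0.0021 -0.0364  0.1971]
182 303 [303 304 305 306 307 308 309 310 311 312 313 314 315 316 317 318 319 336
 337 338 339 340]
185 303 [303 304 305 306 307 308 309 310 311 312 313 314 315 316 317 318 338 339
 340]
188 302 [302 303 304 305 306 307 308 309 310 311 312 313 314 315 316 317 318]
191 302 [302 303 304 305 306 307 308 309 310 311 312 313 314 315 316 317 318]
```

```bash
cat > shelf.py <<'E'
from h import *; from pl import *
import sys
def shelf(verbose=True):
    out={}
    for n in("top","side"):
        p=cam(n); C=cloud(p)
        S=np.array([0.5421,-0.0351]); a=np.radians(5.3); ex=np.array([np.cos(a),np.sin(a)]); ey=np.array([-np.sin(a),np.cos(a)])
        org=S+97*ey*.001
        q=C[...,:2]-org; x=q@ex*1000; y=q@ey*1000; z=C[...,2]*1000
        cov=(z>50)&(z<70)&(abs(x)<55)&(y>-75)&(y<10)
        A=np.c_[x[cov],y[cov],np.ones(cov.sum())]; k=np.linalg.lstsq(A,z[cov],rcond=None)[0]
        hsv=cv2.cvtColor(p["frame"],cv2.COLOR_RGB2HSV)
        wood=(abs(x)<47)&(abs(y-71)<47)&((x**2+(y-71)**2)>44**2)&(z<66)&(z>35)
        r=z-(k[0]*x+k[1]*y+k[2])
        rc=z[cov]-A@k
        print(n,"cover z",np.median(z[cov]).round(2),"sd",rc.std().round(2),"shelf rel med",np.median(r[wood]).round(2),"mean",r[wood].mean().round(2),"sd",r[wood].std().round(2),wood.sum(), "q",np.percentile(r[wood],[10,25,75,90]).round(2))
        out[n]=p
    return out
if __name__=="__main__":
    o=shelf(); tag=sys.argv[1]
    save(o["top"],tag+"_top.png",(235,180,355,262),6); save(o["side"],tag+"_side.png",(270,140,370,250),5)
E
python3 shelf.py s0
```

```text
top cover z 61.14 sd 1.98 shelf rel med -12.06 mean -12.17 sd 1.93 317 q [-14.75 -13.3  -10.94  -9.93]
side cover z 61.33 sd 1.59 shelf rel med -12.08 mean -12.01 sd 1.9 83 q [-14.26 -13.07 -11.07 -10.03]
```

Blade and slot are parallel and the blade measures 7.1 mm along the slot. The slot's centre is 2.3 mm to −x of the blade, and the tooth's left face is 10.2 mm to −x of the slot's centre. The shelf reads 12.1 mm below the cover, in agreement from both cameras, so about 2.4 teeth. Moving above the start gap, at −15.8 mm in the slot, and down to just above the cover.

{"method": "step_arm", "body": {
  "rows": [
    [[0.018,-0.009,0,0.01,0,0,0],[0.018,-0.018,0,0.025,0,0,0],[0.018,-0.018,0,0.04,0,0,0],[0.018,-0.018,0,0.053,0,0,0],[0.018,-0.018,0,0.06,0,0,0],[0.018,-0.018,0,0.06,0,0,0],[0.018,-0.018,0,0.06,0,0,0]]
  ]
}}

```text
t: 7.6
tcp_pos: [0.5245, -0.0381, 0.1963]
orientation: [0.999, 0.047, 0.0, 0.0]
contact_force: [0.2, -0.5, -1.1]
gripper_width: 0.0237
```

```bash
cat > st.py <<'E'
from h import *; from pl import *
import sys
a=[float(x) for x in sys.argv[2:6]]; 
if len(a)==4: applied(a[:3],[0,0,a[3]])
o=observe(); R=Ro.from_quat(o["orientation"]).as_matrix();print(o["t"],o["tcp_pos"].round(4),"yaw",yaw(R).round(2),R[:,2].round(4),"F",o["contact_force"].round(1),"M",o["moment"].round(2),round(o["gripper_width"],4),"cmd",load()[0].round(4))
# slot coords: slot centre in world from first measurement
S=np.array([0.5396,-0.0379]) 
print("plinth-ish offset of TCP from slot centre (mm)",((R.T@(o["tcp_pos"]-np.array([0.5403,-0.0379,0.06])))[:2]*1000).round(1),"tip below cover",((0.06-(o["tcp_pos"][2]-.1274))*1000).round(1))
p=cam("wrist"); save(p,sys.argv[1]+".png",(230,100,400,270),4)
E
python3 st.py i1 -0.018 0 0.06 0
```

```text
7.6 [ 0.5245 -0.0381  0.1963] yaw 5.33 [ 4.e-04 -0.e+00 -1.e+00] F [ 0.2 -0.5 -1.1] M [-0.01  0.01 -0.01] 0.0237 cmd [ 0.5242 -0.0378  0.196 ]
plinth-ish offset of TCP from slot centre (mm) [-15.7  -1.3] tip below cover -8.9
```

View pics/i1.png

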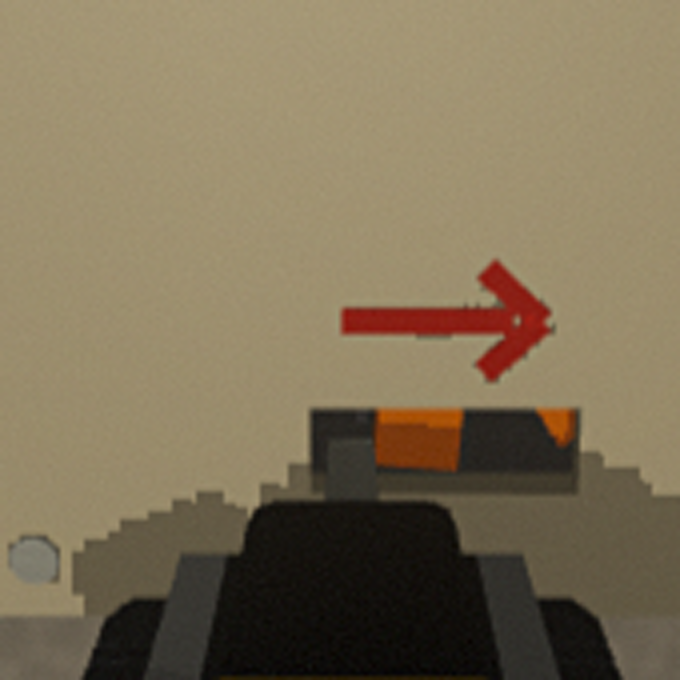

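Blade tip at (350,440) in the crop stands over the dark start gap (310–375), left of the tooth. Inserting down to just past the teeth's upper faces and checking the force.

{"method": "step_arm", "body": {
  "rows": [
    [[0.018,0,0.001,0.005,0,0,0],[0.018,0,0.001,0.011,0,0,0],[0.018,0,0.001,0.017,0,0,0],[0.018,0,0.001,0.021,0,0,0],[0.018,0,0.001,0.024,0,0,0],[0.018,0,0.001,0.026,0,0,0],[0.018,0,0.001,0.028,0,0,0],[0.018,0,0.001,0.028,0,0,0]]
  ]
}}

```text
t: 8.45
tcp_pos: [0.5242, -0.0391, 0.1677]
orientation: [0.999, 0.046, -0.0, -0.0]
contact_force: [-1.3, -0.2, -1.3]
gripper_width: 0.0233
```

```bash
python3 st.py i2 0 0.001 0.028 0
```

```text
8.45 [ 0.5242 -0.0391  0.1677] yaw 5.33 [-3.e-04 -0.e+00 -1.e+00] F [-1.3 -0.2 -1.3] M [0.02 0.03 0.02] 0.0233 cmd [ 0.5243 -0.0388  0.168 ]
plinth-ish offset of TCP from slot centre (mm) [-16.1  -0.3] tip below cover 19.7
```

View pics/i2.png

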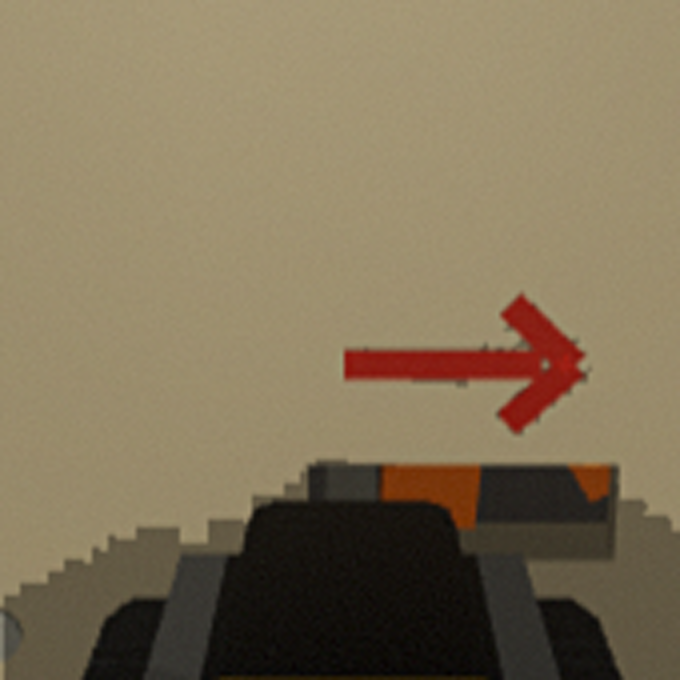

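The blade is in the gap at crop (350,485), with no vertical contact force. Going down to 31 mm, then pushing slowly.

{"method": "step_arm", "body": {
  "rows": [
    [[0.018,0,0,0.004,0,0,0],[0.018,0,0,0.008,0,0,0],[0.018,0,0,0.011,0,0,0],[0.018,0,0,0.011,0,0,0],[0.018,0.002,0,0.011,0,0,0],[0.018,0.004,0,0.011,0,0,0],[0.018,0.006,0,0.011,0,0,0]]
  ]
}}

```text
t: 9.2
tcp_pos: [0.5289, -0.0389, 0.1566]
orientation: [0.999, 0.046, -0.002, 0.001]
contact_force: [-3.9, -2.7, 1.2]
gripper_width: 0.0232
```

```bash
python3 st.py i3 0.006 0.0 0.011 0
```

```text
9.2 [ 0.5289 -0.0389  0.1566] yaw 5.31 [-0.0034 -0.0013 -1.    ] F [-3.9 -2.7  1.2] M [-0.62  1.12 -0.02] 0.0232 cmd [ 0.5303 -0.0382  0.157 ]
plinth-ish offset of TCP from slot centre (mm) [-11.8   0. ] tip below cover 30.8
```

Contact made at about 4 N. Pushing on.

{"method": "step_arm", "body": {
  "rows": [
    [[0.018,0.0025,0,0,0,0,0],[0.018,0.005,0,0,0,0,0],[0.018,0.0075,0,0,0,0,0],[0.018,0.01,0,0,0,0,0],[0.018,0.0125,0,0,0,0,0],[0.018,0.015,0,0,0,0,0],[0.018,0.0175,0,0,0,0,0],[0.018,0.02,0,0,0,0,0]]
  ]
}}

```text
t: 10.05
tcp_pos: [0.5492, -0.0363, 0.1565]
orientation: [0.999, 0.047, -0.001, -0.001]
contact_force: [-5.0, -0.3, 0.7]
gripper_width: 0.0235
```

```bash
python3 st.py i4 0.02 0.0 0 0
```

```text
10.05 [ 0.5492 -0.0363  0.1565] yaw 5.33 [-0.0026  0.001  -1.    ] F [-5.  -0.3  0.7] M [-0.1   1.3  -0.03] 0.0235 cmd [ 0.5502 -0.0364  0.157 ]
plinth-ish offset of TCP from slot centre (mm) [ 8.8 -0.9] tip below cover 30.9
```

View pics/i4.png

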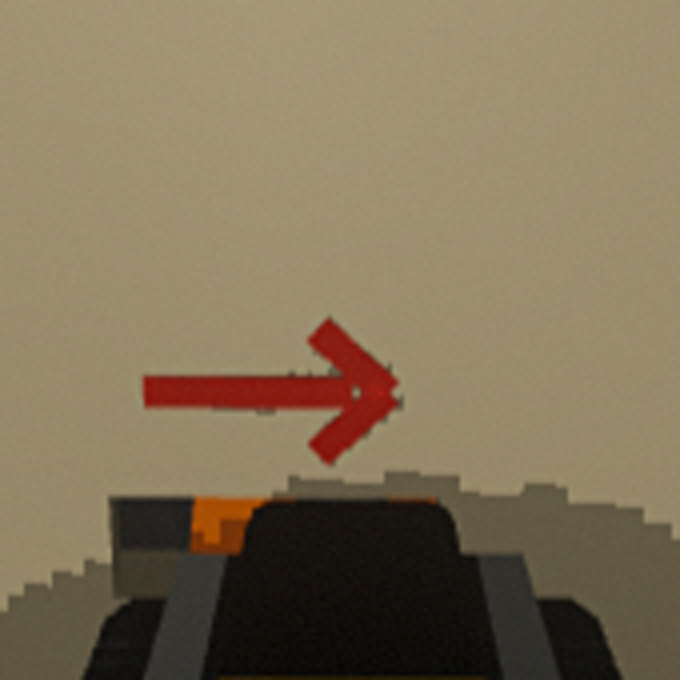

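The wheel turns with the blade (next tooth now at crop (220,520)), and the force is 5 N. Finishing the stroke short of the slot's end, then backing off a little and lifting out.

{"method": "step_arm", "body": {
  "rows": [
    [[0.018,0.0025,0,0,0,0,0],[0.018,0.005,0,0,0,0,0],[0.018,0.0065,0,0,0,0,0],[0.018,0.0065,0,0,0,0,0]]
  ]
}}

```text
t: 10.5
tcp_pos: [0.5567, -0.036, 0.1567]
orientation: [0.999, 0.047, -0.0, 0.0]
contact_force: [-4.3, -1.3, -2.3]
gripper_width: 0.0236
```

```bash
python3 st.py i5 0.0065 0.0 0 0; python3 shelf.py s1
```

```text
10.5 [ 0.5567 -0.036   0.1567] yaw 5.33 [-3.e-04 -0.e+00 -1.e+00] F [-4.3 -1.3 -2.3] M [-0.24  1.03 -0.01] 0.0236 cmd [ 0.5567 -0.0358  0.157 ]
plinth-ish offset of TCP from slot centre (mm) [16.5 -0.3] tip below cover 30.7
top cover z 60.97 sd 1.96 shelf rel med -6.49 mean -6.46 sd 2.0 316 q [-9.08 -7.72 -5.31 -3.83]
side cover z 61.27 sd 1.66 shelf rel med -6.81 mean -6.8 sd 1.38 69 q [-8.68 -7.63 -6.11 -4.95]
```

The shelf rose about 5.5 mm and now reads −6.5 / −6.8 mm. Force stayed ≤5 N. Backing off, lifting out and going to the next gap, predicted around −13.5 mm.

{"method": "step_arm", "body": {
  "rows": [
    [[0.018,-0.002,0,0,0,0,0],[0.018,-0.002,0,-0.01,0,0,0],[0.018,-0.002,0,-0.025,0,0,0],[0.018,-0.002,0,-0.04,0,0,0],[0.018,-0.012,0,-0.045,0,0,0],[0.018,-0.022,0,-0.045,0,0,0],[0.018,-0.03,0,-0.045,0,0,0],[0.018,-0.03,0,-0.045,0,0,0]]
  ]
}}

```text
t: 11.45
tcp_pos: [0.5245, -0.0389, 0.2013]
orientation: [0.999, 0.046, -0.001, -0.0]
contact_force: [0.8, 0.0, -2.1]
gripper_width: 0.0233
```

{"method": "step_arm", "body": {
  "rows": [
    [[0.018,0,0,0,0,0,0]]
  ]
}}

```text
t: 11.55
tcp_pos: [0.5262, -0.0388, 0.2015]
orientation: [0.999, 0.046, -0.0, -0.0]
contact_force: [0.2, 1.0, -0.8]
gripper_width: 0.0234
```

```bash
python3 st.py i6 -0.03 0.0 -0.045 0
```

```text
11.55 [ 0.5262 -0.0388  0.2015] yaw 5.32 [-6.e-04  2.e-04 -1.e+00] F [ 0.2  1.  -0.8] M [ 0.02 -0.08  0.01] 0.0234 cmd [ 0.5268 -0.0385  0.202 ]
plinth-ish offset of TCP from slot centre (mm) [-14.2  -0.4] tip below cover -14.1
```

View pics/i6.png

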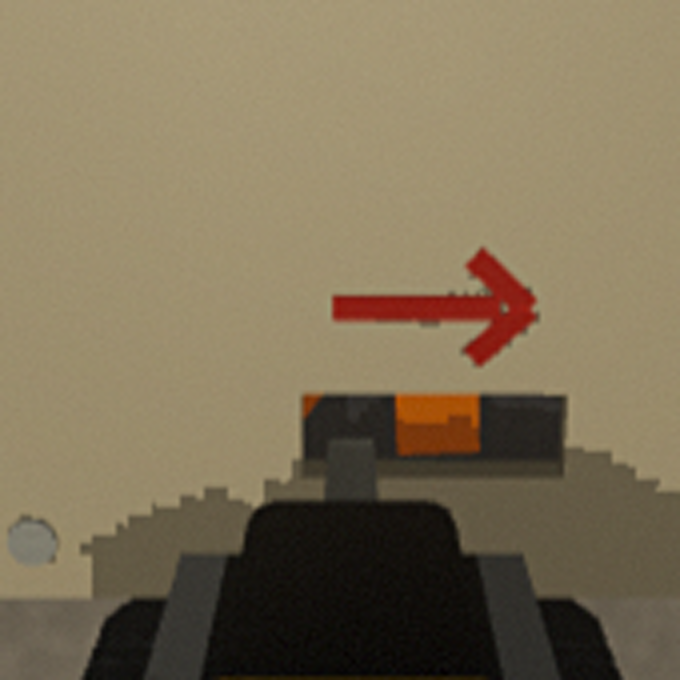

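The new gap lies at crop (320–395), with the next tooth's left face about −5.8 mm and the previous tooth showing in the slot's corner. The gap centre is about −11.6, so shifting +2 mm and inserting.

{"method": "step_arm", "body": {
  "rows": [
    [[0.018,0.002,0,0.008,0,0,0],[0.018,0.002,0,0.017,0,0,0],[0.018,0.002,0,0.024,0,0,0],[0.018,0.002,0,0.028,0,0,0],[0.018,0.002,0,0.031,0,0,0],[0.018,0.002,0,0.033,0,0,0],[0.018,0.002,0,0.033,0,0,0]]
  ]
}}

```text
t: 12.3
tcp_pos: [0.5287, -0.0386, 0.1687]
orientation: [0.999, 0.046, -0.0, -0.0]
contact_force: [-0.2, -0.7, -1.3]
gripper_width: 0.0231
```

```bash
python3 st.py i7 0.002 0.0 0.033 0
```

```text
12.3 [ 0.5287 -0.0386  0.1687] yaw 5.33 [-3.e-04  0.e+00 -1.e+00] F [-0.2 -0.7 -1.3] M [-0.02  0.02  0.02] 0.0231 cmd [ 0.5288 -0.0384  0.169 ]
plinth-ish offset of TCP from slot centre (mm) [-11.6  -0.3] tip below cover 18.7
```

View pics/i7.png

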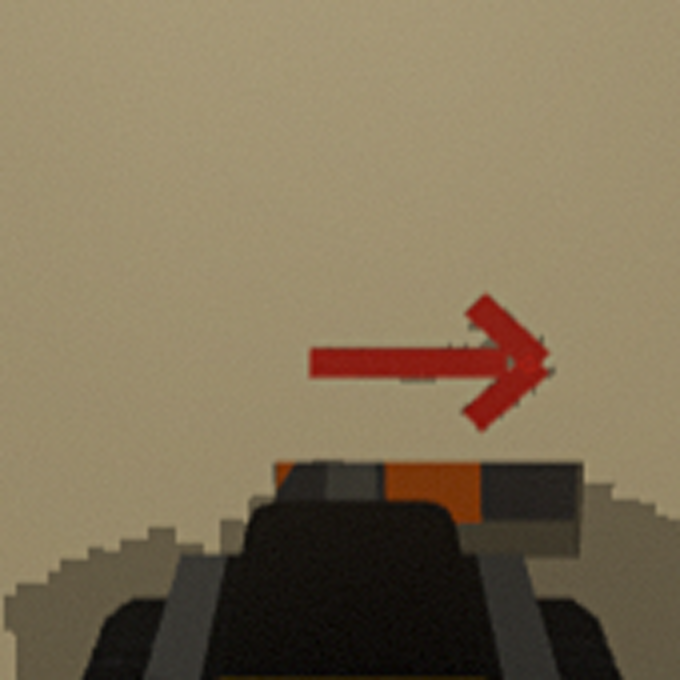

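In the gap, with no vertical force. Lowering and pushing.

{"method": "step_arm", "body": {
  "rows": [
    [[0.018,0,0,0.004,0,0,0],[0.018,0,0,0.008,0,0,0],[0.018,0,0,0.012,0,0,0],[0.018,0,0,0.012,0,0,0],[0.018,0.002,0,0.012,0,0,0],[0.018,0.004,0,0.012,0,0,0],[0.018,0.006,0,0.012,0,0,0],[0.018,0.008,0,0.012,0,0,0]]
  ]
}}

```text
t: 13.15
tcp_pos: [0.5353, -0.0382, 0.1566]
orientation: [0.999, 0.046, -0.002, 0.0]
contact_force: [-4.8, -2.0, 1.1]
gripper_width: 0.0234
```

{"method": "step_arm", "body": {
  "rows": [
    [[0.018,0.0025,0,0,0,0,0],[0.018,0.005,0,0,0,0,0],[0.018,0.0075,0,0,0,0,0],[0.018,0.01,0,0,0,0,0],[0.018,0.0125,0,0,0,0,0],[0.018,0.015,0,0,0,0,0],[0.018,0.0175,0,0,0,0,0],[0.018,0.0195,0,0,0,0,0]]
  ]
}}

```text
t: 13.95
tcp_pos: [0.5547, -0.0361, 0.1561]
orientation: [0.999, 0.046, -0.002, -0.0]
contact_force: [-5.1, -1.0, -1.4]
gripper_width: 0.0235
```

```bash
python3 st.py i8a 0.008 0.0 0.012 0 >/dev/null; python3 st.py i8 0.0195 0 0 0; python3 shelf.py s2
```

```text
14.0 [ 0.5554 -0.0361  0.1563] yaw 5.33 [-2.5e-03 -1.0e-04 -1.0e+00] F [-3.7 -0.9 -1.9] M [-0.3   1.03  0.05] 0.0231 cmd [ 0.5562 -0.0358  0.157 ]
plinth-ish offset of TCP from slot centre (mm) [15.  -0.4] tip below cover 31.1
top cover z 61.24 sd 2.06 shelf rel med -1.59 mean -1.58 sd 2.07 309 q [-4.02 -3.07 -0.09  0.84]
side cover z 61.31 sd 1.64 shelf rel med -1.61 mean -1.4 sd 1.57 65 q [-3.22 -2.45 -0.15  0.52]
```

View pics/i8.png

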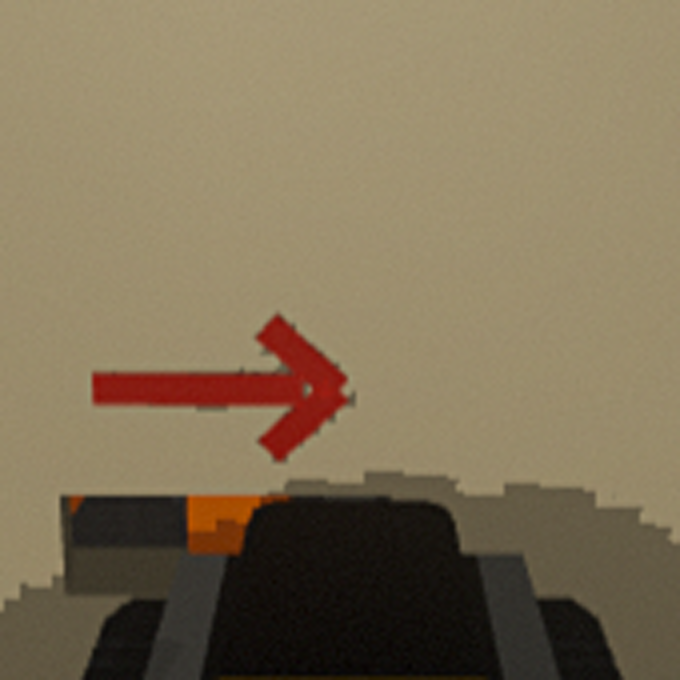

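The shelf is now about 1.5 mm low (top −1.58, side −1.5), and forces were ≤5.5 N. Lifting out for a last part-stroke in the next gap.

{"method": "step_arm", "body": {
  "rows": [
    [[0.018,-0.002,0,0,0,0,0],[0.018,-0.002,0,-0.01,0,0,0],[0.018,-0.002,0,-0.025,0,0,0],[0.018,-0.002,0,-0.04,0,0,0],[0.018,-0.012,0,-0.045,0,0,0],[0.018,-0.021,0,-0.045,0,0,0],[0.018,-0.028,0,-0.045,0,0,0],[0.018,-0.028,0,-0.045,0,0,0]]
  ]
}}

```text
t: 14.95
tcp_pos: [0.5263, -0.0387, 0.2013]
orientation: [0.999, 0.046, -0.001, -0.0]
contact_force: [0.0, 0.1, -1.2]
gripper_width: 0.0232
```

{"method": "step_arm", "body": {
  "rows": [
    [[0.018,0,0,0,0,0,0],[0.018,0,0,0,0,0,0]]
  ]
}}

```text
t: 15.15
tcp_pos: [0.5284, -0.0387, 0.2016]
orientation: [0.999, 0.046, -0.0, -0.0]
contact_force: [-0.4, -0.0, -0.3]
gripper_width: 0.0231
```

```bash
python3 st.py i9 -0.028 0.0 -0.045 0; for i in 1 2 3 4 5; do python3 shelf.py s3; done
```

```text
15.15 [ 0.5284 -0.0387  0.2016] yaw 5.33 [-2.e-04  1.e-04 -1.e+00] F [-0.4 -0.  -0.3] M [ 0.03 -0.    0.01] 0.0231 cmd [ 0.5283 -0.0384  0.202 ]
plinth-ish offset of TCP from slot centre (mm) [-12.   -0.3] tip below cover -14.2
top cover z 61.01 sd 2.1 shelf rel med -1.4 mean -1.48 sd 1.93 313 q [-4.01 -2.72 -0.29  0.98]
side cover z 61.49 sd 1.64 shelf rel med -2.3 mean -2.15 sd 1.83 88 q [-4.22 -3.16 -1.    0.19]
top cover z 60.98 sd 2.14 shelf rel med -1.02 mean -1.02 sd 2.1 313 q [-3.56 -2.47  0.37  1.68]
side cover z 61.38 sd 1.61 shelf rel med -1.67 mean -1.67 sd 1.73 84 q [-3.89 -2.88 -0.6   0.47]
top cover z 60.9 sd 2.07 shelf rel med -1.65 mean -1.68 sd 1.92 312 q [-4.29 -2.89 -0.4   0.94]
side cover z 61.37 sd 1.67 shelf rel med -1.62 mean -1.63 sd 1.47 81 q [-3.45 -2.47 -0.65  0.36]
top cover z 60.92 sd 2.1 shelf rel med -0.83 mean -0.93 sd 1.97 312 q [-3.28 -2.25  0.33  1.5 ]
side cover z 61.21 sd 1.52 shelf rel med -1.36 mean -1.28 sd 1.69 80 q [-3.47 -2.12 -0.36  0.87]
top cover z 60.82 sd 1.97 shelf rel med -1.46 mean -1.58 sd 2.16 310 q [-4.41 -2.95 -0.2   1.03]
side cover z 61.36 sd 1.64 shelf rel med -1.32 mean -1.09 sd 1.62 88 q [-2.79 -2.3  -0.27  1.59]
```

View pics/i9.png

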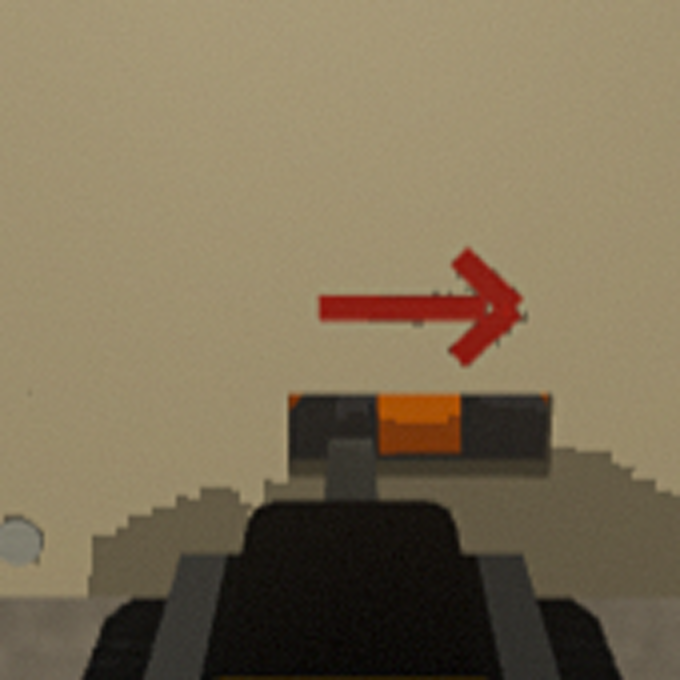

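View pics/s3_side.png

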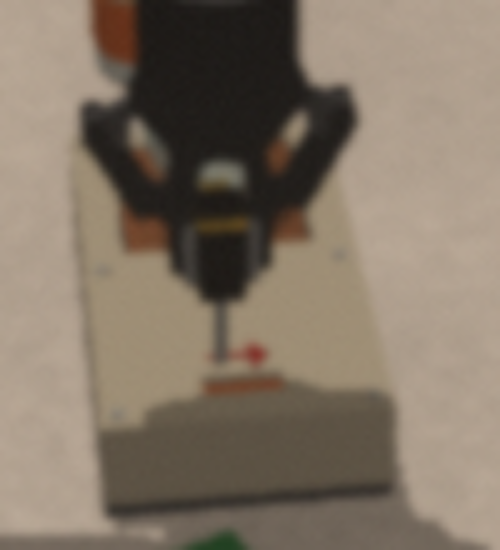

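Tooth at crop (378–461), so about +0.5 mm in the slot. The wheel has turned about 77° (10.7 mm of lift), which leaves about 1.4 mm, and the depth readings (−1.3 to −1.6) agree. For a sharper reading I'll rise and view the shelf with the wrist camera.

{"method": "step_arm", "body": {
  "rows": [
    [[0.018,0,0,-0.04,0,0,0],[0.018,0,-0.01,-0.08,0,0,0],[0.018,0,-0.04,-0.1,0,0,0],[0.018,0,-0.07,-0.1,0,0,0],[0.018,0,-0.08,-0.1,0,0,0],[0.018,0,-0.08,-0.1,0,0,0],[0.018,0,-0.08,-0.1,0,0,0]]
  ]
}}

```text
t: 16.4
tcp_pos: [0.5206, 0.0405, 0.3013]
orientation: [0.999, 0.047, -0.001, 0.0]
contact_force: [-0.2, -0.5, -1.6]
gripper_width: 0.0234
```

```bash
cat > ws.py <<'E'
from h import *; from pl import *
import sys
a=np.radians(5.33); S=np.array([0.5403,-0.0379]); ex=np.array([np.cos(a),np.sin(a)]); ey=np.array([-np.sin(a),np.cos(a)]); org=S+.097*ey
sx=0;V=[]
for i in range(int(sys.argv[2])):
    p=cam("wrist"); C=cloud(p); q=C[...,:2]-org; x=q@ex*1000; y=q@ey*1000; z=C[...,2]*1000
    cov=(z>45)&(z<70)&(abs(x)<70)&(y>-70)&(y<132)&((abs(x)>56)|(y<15)|(y>127))
    A=np.c_[x[cov],y[cov],np.ones(cov.sum())]; k=np.linalg.lstsq(A,z[cov],rcond=None)[0]
    r=z-(k[0]*x+k[1]*y+k[2])
    sh=(abs(x)<45)&(abs(y-71)<45)&((x**2+(y-71)**2)>46**2)&(r<8)&(r>-20)
    V.append((np.median(r[sh]),r[sh].mean())); 
    if i==0: print("cov",cov.sum(),"sd",(r[cov]).std().round(2),"k",k.round(4),"shelf",sh.sum(),r[sh].std().round(2))
print(np.round(V,2).tolist(), np.mean(V,0).round(3))
f=p["frame"].copy(); f[sh]=(f[sh]//2+np.array([0,100,0],np.uint8)); f[cov]=f[cov]//2+np.array([100,0,0],np.uint8)
cv2.imwrite("pics/"+sys.argv[1]+".png",f[...,::-1]); save(p,sys.argv[1]+"_raw.png")
E
python3 st.py j1 0 -0.08 -0.1 0; python3 ws.py w1 4
```

```text
16.4 [0.5206 0.0405 0.3013] yaw 5.34 [-1.2e-03 -9.0e-04 -1.0e+00] F [-0.2 -0.5 -1.6] M [ 0.02  0.   -0.  ] 0.0234 cmd [0.5209 0.0412 0.302 ]
plinth-ish offset of TCP from slot centre (mm) [-12.7 -79.7] tip below cover -113.9
cov 17886 sd 0.73 k [ 9.00000e-04 -5.00000e-04  5.88548e+01] shelf 1556 0.73
[[-1.52, -1.51], [-1.5, -1.48], [-1.44, -1.45], [-1.5, -1.49]] [-1.491 -1.483]
```

View pics/w1.png

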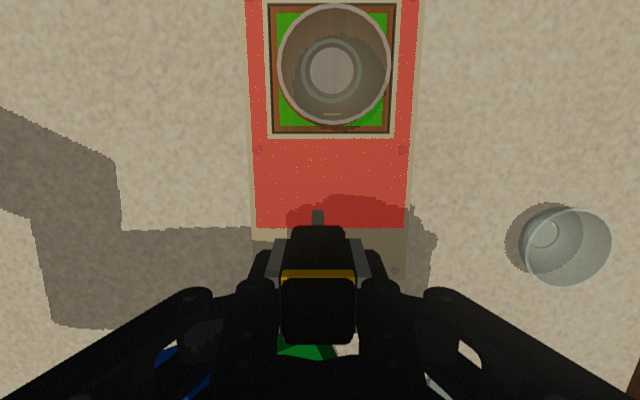

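View pics/w1_raw.png

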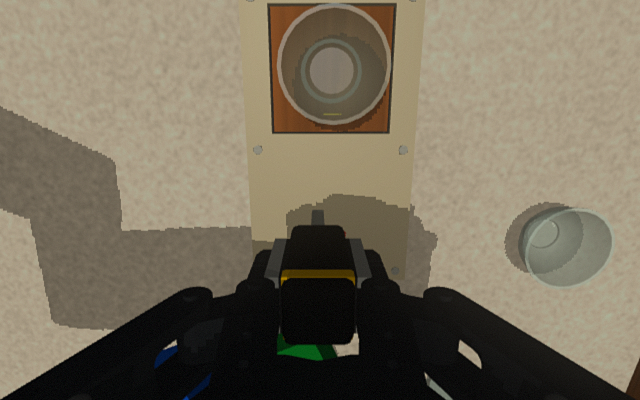

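The wrist camera gives −1.49 ± 0.03 mm (four shots; the masks cover only wood corners and cover). That needs 10.7° more, so the blade should end with the TCP at about −3.3 mm in slot coordinates. Returning over the gap.

{"method": "step_arm", "body": {
  "rows": [
    [[0.018,0,0.03,0,0,0,0],[0.018,0,0.065,0.02,0,0,0],[0.018,0,0.08,0.05,0,0,0],[0.018,0,0.08,0.08,0,0,0],[0.018,0,0.08,0.1,0,0,0],[0.018,0,0.08,0.105,0,0,0],[0.018,0,0.08,0.105,0,0,0],[0.018,0,0.08,0.105,0,0,0]]
  ]
}}

```text
t: 17.45
tcp_pos: [0.5291, -0.0388, 0.198]
orientation: [0.999, 0.046, 0.001, 0.0]
contact_force: [0.1, 0.5, -0.7]
gripper_width: 0.0232
```

```bash
python3 st.py k1 0 0.08 0.105 0
```

```text
17.45 [ 0.5291 -0.0388  0.198 ] yaw 5.32 [ 1.8e-03 -1.0e-04 -1.0e+00] F [ 0.1  0.5 -0.7] M [ 0.03 -0.03 -0.03] 0.0232 cmd [ 0.5283 -0.0384  0.197 ]
plinth-ish offset of TCP from slot centre (mm) [-11.   -0.1] tip below cover -10.6
```

View pics/k1.png

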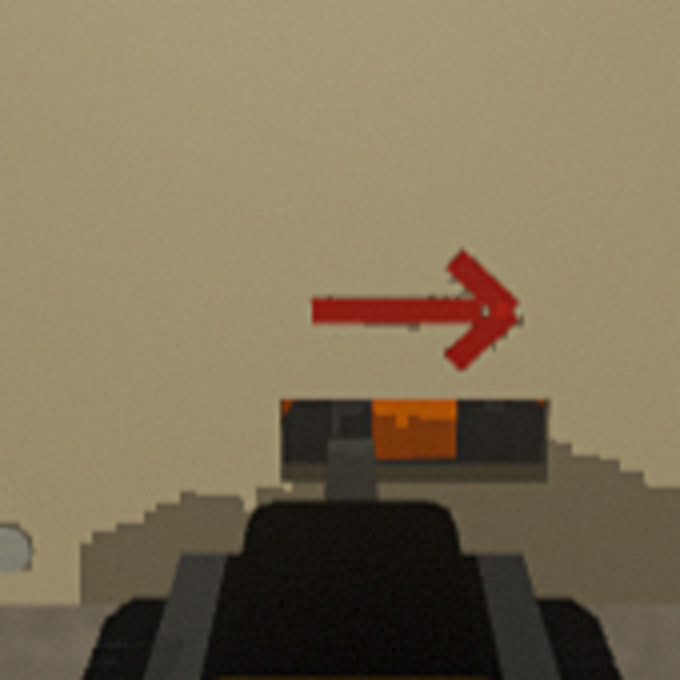

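The gap at crop (300–372) is left of the tooth (372–456). The blade is about 1.5 mm too far right, so shifting −1.5 mm and inserting.

{"method": "step_arm", "body": {
  "rows": [
    [[0.018,-0.0015,0,0,0,0,0],[0.018,-0.0015,0,0.008,0,0,0],[0.018,-0.0015,0,0.017,0,0,0],[0.018,-0.0015,0,0.023,0,0,0],[0.018,-0.0015,0,0.026,0,0,0],[0.018,-0.0015,0,0.028,0,0,0],[0.018,-0.0015,0,0.028,0,0,0]]
  ]
}}

```text
t: 18.2
tcp_pos: [0.5266, -0.0388, 0.1685]
orientation: [0.999, 0.046, -0.0, -0.0]
contact_force: [-0.1, 0.8, -0.4]
gripper_width: 0.0233
```

```bash
python3 st.py k2 -0.0015 0 0.028 0
```

```text
18.2 [ 0.5266 -0.0388  0.1685] yaw 5.33 [-7.e-04  1.e-04 -1.e+00] F [-0.1  0.8 -0.4] M [-0.03 -0.    0.03] 0.0233 cmd [ 0.5268 -0.0385  0.169 ]
plinth-ish offset of TCP from slot centre (mm) [-13.8  -0.4] tip below cover 18.9
```

View pics/k2.png

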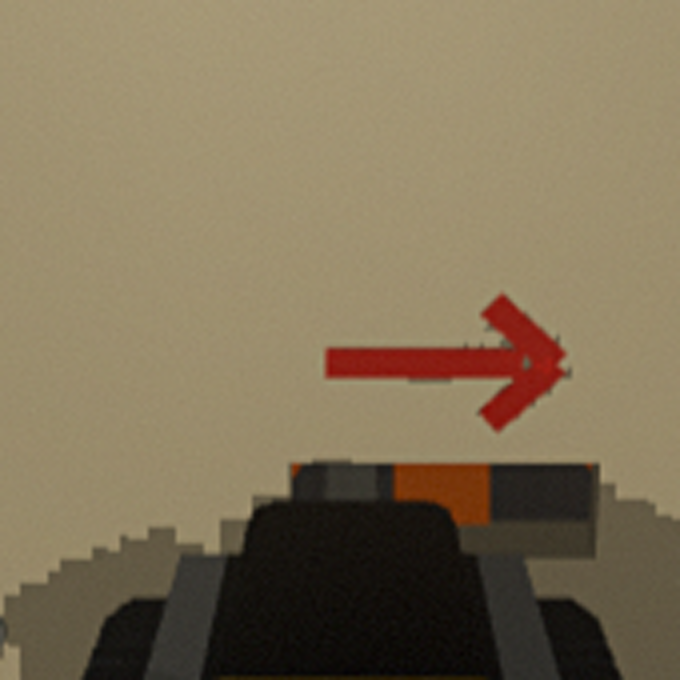

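Clear in the gap again. Lowering and pushing to just short of the target.

{"method": "step_arm", "body": {
  "rows": [
    [[0.018,0,0,0.004,0,0,0],[0.018,0,0,0.008,0,0,0],[0.018,0,0,0.012,0,0,0],[0.018,0.0015,0,0.012,0,0,0],[0.018,0.003,0,0.012,0,0,0],[0.018,0.0045,0,0.012,0,0,0],[0.018,0.006,0,0.012,0,0,0]]
  ]
}}

```text
t: 18.95
tcp_pos: [0.5312, -0.0385, 0.1566]
orientation: [0.999, 0.046, -0.002, 0.0]
contact_force: [-4.5, -1.8, 2.2]
gripper_width: 0.0235
```

{"method": "step_arm", "body": {
  "rows": [
    [[0.018,0.001,0,0,0,0,0],[0.018,0.002,0,0,0,0,0],[0.018,0.003,0,0,0,0,0],[0.018,0.003,0,0,0,0,0],[0.018,0.003,0,0,0,0,0]]
  ]
}}

```text
t: 19.45
tcp_pos: [0.5357, -0.0382, 0.1567]
orientation: [0.999, 0.046, -0.0, 0.0]
contact_force: [-4.4, -2.3, -0.9]
gripper_width: 0.0231
```

```bash
python3 st.py k3 0.006 0 0.012 0 >/dev/null; python3 st.py k4 0.003 0 0 0; for i in 1 2 3 ; do python3 shelf.py s4; done
```

```text
19.5 [ 0.5357 -0.0382  0.1567] yaw 5.32 [-2.e-04 -6.e-04 -1.e+00] F [-3.5 -2.9 -2.8] M [-0.68  0.96  0.05] 0.0229 cmd [ 0.5358 -0.0377  0.157 ]
plinth-ish offset of TCP from slot centre (mm) [-4.6 -0. ] tip below cover 30.7
top cover z 61.1 sd 2.05 shelf rel med -0.27 mean -0.38 sd 2.02 308 q [-2.9  -1.85  0.96  2.27]
side cover z 61.48 sd 1.66 shelf rel med 0.59 mean 0.52 sd 1.6 55 q [-1.82 -0.79  1.72  2.24]
top cover z 61.07 sd 2.1 shelf rel med -0.85 mean -0.82 sd 1.91 311 q [-3.26 -2.    0.42  1.65]
side cover z 61.23 sd 1.52 shelf rel med 0.27 mean 0.22 sd 1.64 49 q [-1.53 -0.8   1.22  2.46]
top cover z 61.06 sd 2.05 shelf rel med 0.03 mean -0.04 sd 1.87 311 q [-2.44 -1.35  1.17  2.44]
side cover z 61.26 sd 1.5 shelf rel med 0.21 mean -0.04 sd 1.33 56 q [-1.78 -0.91  0.96  1.52]
```

{"method": "step_arm", "body": {
  "rows": [
    [[0.018,0.0005,0,0,0,0,0],[0.018,0.001,0,0,0,0,0],[0.018,0.001,0,0,0,0,0],[0.018,0.001,0,0,0,0,0]]
  ]
}}

```text
t: 20.25
tcp_pos: [0.5367, -0.038, 0.1568]
orientation: [0.999, 0.046, -0.0, 0.0]
contact_force: [-2.9, -2.7, -3.7]
gripper_width: 0.0233
```

```bash
python3 st.py k5 0.001 0 0 0
```

```text
20.25 [ 0.5367 -0.038   0.1568] yaw 5.32 [-2.e-04 -3.e-04 -1.e+00] F [-2.9 -2.7 -3.7] M [-0.91  0.95 -0.04] 0.0233 cmd [ 0.5368 -0.0376  0.157 ]
plinth-ish offset of TCP from slot centre (mm) [-3.6 -0.2] tip below cover 30.6
```

At −3.6 mm in slot coordinates. Backing off, lifting out and measuring from above.

{"method": "step_arm", "body": {
  "rows": [
    [[0.018,-0.001,0,0,0,0,0],[0.018,-0.0025,0,0,0,0,0],[0.018,-0.0025,0,-0.01,0,0,0],[0.018,-0.0025,0,-0.025,0,0,0],[0.018,-0.0025,0,-0.05,0,0,0],[0.018,-0.0025,0,-0.085,0,0,0],[0.018,-0.0025,0,-0.12,0,0,0]]
  ]
}}

```text
t: 21.0
tcp_pos: [0.5354, -0.0375, 0.2796]
orientation: [0.999, 0.047, 0.002, -0.001]
contact_force: [1.6, 0.1, -0.4]
gripper_width: 0.0233
```

{"method": "step_arm", "body": {
  "rows": [
    [[0.018,0,-0.03,-0.02,0,0,0],[0.018,0,-0.06,-0.025,0,0,0],[0.018,0,-0.08,-0.025,0,0,0],[0.018,0,-0.08,-0.025,0,0,0],[0.018,0,-0.08,-0.025,0,0,0]]
  ]
}}

```text
t: 21.5
tcp_pos: [0.5276, 0.0421, 0.3031]
orientation: [0.999, 0.047, 0.002, -0.0]
contact_force: [-0.3, -0.5, 0.1]
gripper_width: 0.0234
```

```bash
python3 st.py l1 -0.0025 0 -0.12 0 >/dev/null; python3 st.py l2 0 -0.08 -0.025 0;  python3 ws.py w2 4
```

```text
21.55 [0.5274 0.0416 0.3027] yaw 5.35 [ 2.1e-03  4.0e-04 -1.0e+00] F [-0.5 -0.2 -0.7] M [-0.   -0.   -0.01] 0.0233 cmd [0.5268 0.0418 0.302 ]
plinth-ish offset of TCP from slot centre (mm) [ -4.9 -80.4] tip below cover -115.3
cov 17843 sd 0.72 k [ 7.00000e-04 -5.00000e-04  5.88379e+01] shelf 1585 0.76
[[-0.09, -0.05], [-0.03, -0.01], [-0.04, -0.05], [-0.09, -0.08]] [-0.064 -0.047]
```

View pics/w2.png

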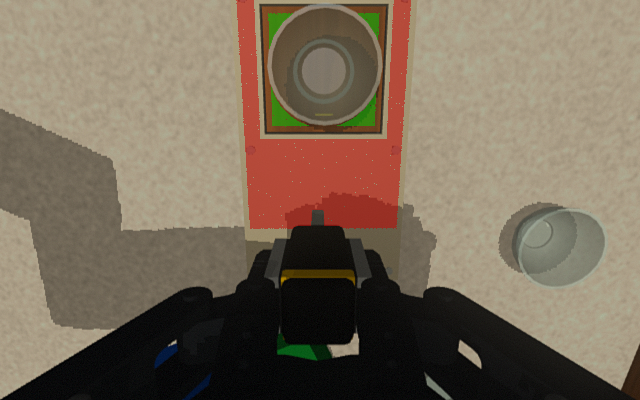

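Shelf at −0.05 mm, so flush. The wrist picture also shows the bar still straight in the jaws, with the blade at (318,218). Returning to the holder.

```bash
python3 - <<'E'
from pl import *
plan([0.5543,-0.3264,0.266],15.4)
E
```

```text
shift [-0.0069, 0.3692, 0.036] rot [0.0, 0.0, -0.1758] deg 10.1
```

{"method": "step_arm", "body": {
  "rows": [
    [[0.018,-0.001,0.04,0,0,0,-0.02],[0.018,-0.002,0.085,0,0,0,-0.05],[0.018,-0.003,0.13,0,0,0,-0.08],[0.018,-0.004,0.175,0,0,0,-0.11],[0.018,-0.005,0.22,0,0,0,-0.14],[0.018,-0.006,0.265,0.01,0,0,-0.17],[0.018,-0.007,0.31,0.02,0,0,-0.176],[0.018,-0.007,0.345,0.03,0,0,-0.176]]
  ]
}}

```text
t: 22.6
tcp_pos: [0.5515, -0.3059, 0.2714]
orientation: [0.991, 0.133, 0.0, 0.0]
contact_force: [1.2, 0.2, -0.0]
gripper_width: 0.0237
```

```bash
python3 - <<'E'
from pl import *
applied([-0.007,0.345,0.03],[0,0,-0.176])
plan([0.5543,-0.3264,0.266],15.4)
E
```

```text
shift [-0.0041, 0.0238, 0.006] rot [0.0, 0.0, 0.0002] deg 0.0
```

{"method": "step_arm", "body": {
  "rows": [
    [[0.018,-0.004,0.015,0.004,0,0,0],[0.018,-0.004,0.024,0.006,0,0,0],[0.018,-0.004,0.024,0.006,0,0,0],[0.018,-0.004,0.024,0.006,0,0,0],[0.018,-0.004,0.024,0.006,0,0,0]]
  ]
}}

```text
t: 23.1
tcp_pos: [0.5547, -0.3254, 0.2666]
orientation: [0.991, 0.135, 0.0, -0.0]
contact_force: [-0.3, 0.3, -1.9]
gripper_width: 0.0232
```

```bash
cat > hd.py <<'E'
from rect import *; from pl import *
import sys
a=[float(x) for x in sys.argv[2:6]]
if len(a)==4: applied(a[:3],[0,0,a[3]])
o=observe(); R=Ro.from_quat(o["orientation"]).as_matrix();T=o["tcp_pos"];print(o["t"],T.round(4),"yaw",yaw(R).round(2),R[:,2].round(4),"F",o["contact_force"].round(1),"M",o["moment"].round(2),round(o["gripper_width"],4),"cmd",load()[0].round(4))
p=cam("wrist"); save(p,sys.argv[1]+".png",(230,100,400,270),4); C=cloud(p); z=C[...,2]
hsv=cv2.cvtColor(p["frame"],cv2.COLOR_RGB2HSV)
b=(hsv[...,0]>100)&(hsv[...,0]<125)&(hsv[...,1]>130)&(abs(z-.055)<.004); b[:, :220]=0;b[:,420:]=0
m=b.astype(np.uint8)
n,l,s,c=cv2.connectedComponentsWithStats(m); i=1+np.argmax(s[1:,4]); ys,xs=np.where(l==i)
pts=np.array([unproj_z(p,u,v,.0538) for u,v in zip(xs,ys)]); L=(pts-T)@R
print("block in tool x [",np.percentile(L[:,0],[.5,99.5]).round(4),"] y min",np.percentile(L[:,1],.5).round(4),"max",L[:,1].max().round(4),"ctr x",np.percentile(L[:,0],[.5,99.5]).mean().round(4))
E
python3 hd.py n1 -0.004 0.024 0.006 0
```

```text
23.1 [ 0.5547 -0.3254  0.2666] yaw 15.52 [ 6.e-04  1.e-04 -1.e+00] F [-0.3  0.3 -1.9] M [-0.    0.04  0.04] 0.0232 cmd [ 0.5544 -0.3266  0.266 ]
block in tool x [ [-0.0387  0.0351] ] y min -0.0353 max 0.0392 ctr x -0.0018
```

View pics/n1.png

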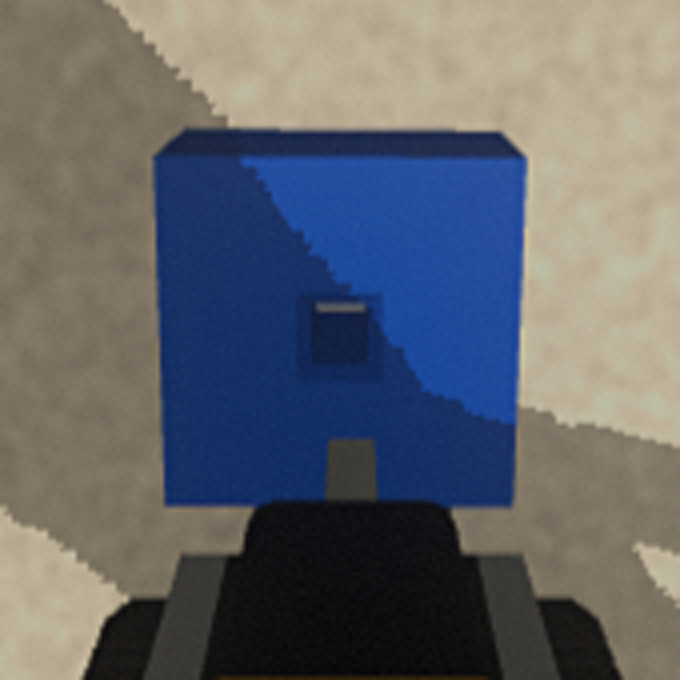

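The hole's mouth is at crop (298–382, 295–382), centre (340,338). The blade is at (351), about 2 mm to the right. Computing the offset.

```bash
python3 - <<'E'
from h import *; from pl import *
o=observe(); R=Ro.from_quat(o["orientation"]).as_matrix();T=o["tcp_pos"]
p=cam("wrist")
for u,v in((315,184.6),(304.5,173.8),(325.5,195.5)): print((R.T@(unproj_z(p,u,v,.0538)-T)).round(4))
# blade tip near edge
print(o["tcp_pos"],(R.T@(unproj_z(p,317.6,209.7,T[2]-.1274-.0012)-T)).round(4))
E
```

```text
[-0.0012  0.0025  0.2128]
[-0.0099 -0.0067  0.2128]
[0.0076 0.0119 0.2129]
[ 0.55473814 -0.32546421  0.2666448 ] [ 0.0008 -0.0035  0.1286]
```

Shift −2 mm in x and +2 mm in y (the y agrees with the grip-time pose). Descending to just above the mouth.

{"method": "step_arm", "body": {
  "rows": [
    [[0.018,-0.001,0.001,0.015,0,0,0],[0.018,-0.002,0.002,0.035,0,0,0],[0.018,-0.002,0.002,0.055,0,0,0],[0.018,-0.002,0.002,0.07,0,0,0],[0.018,-0.002,0.002,0.077,0,0,0],[0.018,-0.002,0.002,0.077,0,0,0],[0.018,-0.002,0.002,0.077,0,0,0]]
  ]
}}

```text
t: 23.9
tcp_pos: [0.5535, -0.3292, 0.1897]
orientation: [0.991, 0.134, 0.0, 0.0]
contact_force: [-0.2, 0.2, -0.8]
gripper_width: 0.0236
```

```bash
python3 hd.py n2 -0.002 0.002 0.077 0
```

```text
23.9 [ 0.5535 -0.3292  0.1897] yaw 15.44 [ 1.e-03 -6.e-04 -1.e+00] F [-0.2  0.2 -0.8] M [-0.04 -0.   -0.06] 0.0236 cmd [ 0.553 -0.329  0.189]
block in tool x [ [-0.0366  0.0375] ] y min -0.0392 max 0.0274 ctr x 0.0005
```

View pics/n2.png

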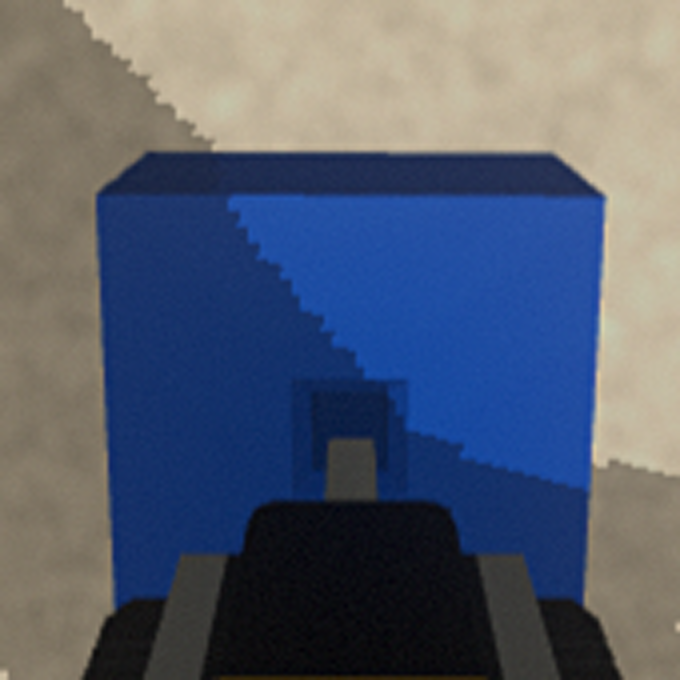

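x is centred (mouth 291–408, blade 351). In y the blade is about 1.8 mm too far out, so correcting while inserting slowly.

{"method": "step_arm", "body": {
  "rows": [
    [[0.018,0,-0.002,0,0,0,0],[0.018,0,-0.002,0.002,0,0,0],[0.018,0,-0.002,0.005,0,0,0],[0.018,0,-0.002,0.008,0,0,0],[0.018,0,-0.002,0.011,0,0,0],[0.018,0,-0.002,0.014,0,0,0],[0.018,0,-0.002,0.014,0,0,0]]
  ]
}}

```text
t: 24.65
tcp_pos: [0.5521, -0.3272, 0.1741]
orientation: [0.991, 0.134, -0.001, -0.0]
contact_force: [0.5, -0.3, -1.9]
gripper_width: 0.0235
```

```bash
python3 hd.py n3 0 -0.002 0.014 0
```

```text
24.65 [ 0.5521 -0.3272  0.1741] yaw 15.41 [-1.2e-03  7.0e-04 -1.0e+00] F [ 0.5 -0.3 -1.9] M [ 0.02  0.05 -0.02] 0.0235 cmd [ 0.5525 -0.3271  0.175 ]
block in tool x [ [-0.0356  0.0385] ] y min -0.0365 max 0.024 ctr x 0.0014
```

View pics/n3.png

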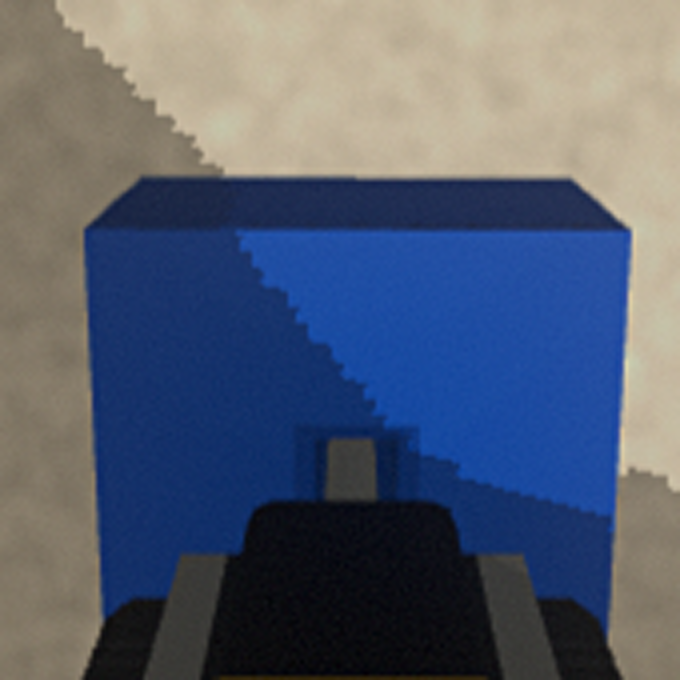

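The blade is in the hole with no side force. It is about 1 mm left of centre, so correcting +1 mm and continuing down.

{"method": "step_arm", "body": {
  "rows": [
    [[0.018,0.001,0,0.004,0,0,0],[0.018,0.001,0,0.01,0,0,0],[0.018,0.001,0,0.016,0,0,0],[0.018,0.001,0,0.022,0,0,0],[0.018,0.001,0,0.028,0,0,0],[0.018,0.001,0,0.032,0,0,0],[0.018,0.001,0,0.034,0,0,0],[0.018,0.001,0,0.034,0,0,0]]
  ]
}}

```text
t: 25.5
tcp_pos: [0.5533, -0.327, 0.1405]
orientation: [0.991, 0.134, -0.0, -0.0]
contact_force: [0.5, 0.1, -1.4]
gripper_width: 0.0236
```

```bash
python3 hd.py n4 0.001 0 0.034 0
```

```text
25.5 [ 0.5533 -0.327   0.1405] yaw 15.41 [-5.e-04  3.e-04 -1.e+00] F [ 0.5  0.1 -1.4] M [-0.06  0.03  0.04] 0.0236 cmd [ 0.5535 -0.3268  0.141 ]
block in tool x [ [-0.0369  0.0373] ] y min -0.0368 max 0.0195 ctr x 0.0002
```

View pics/n4.png

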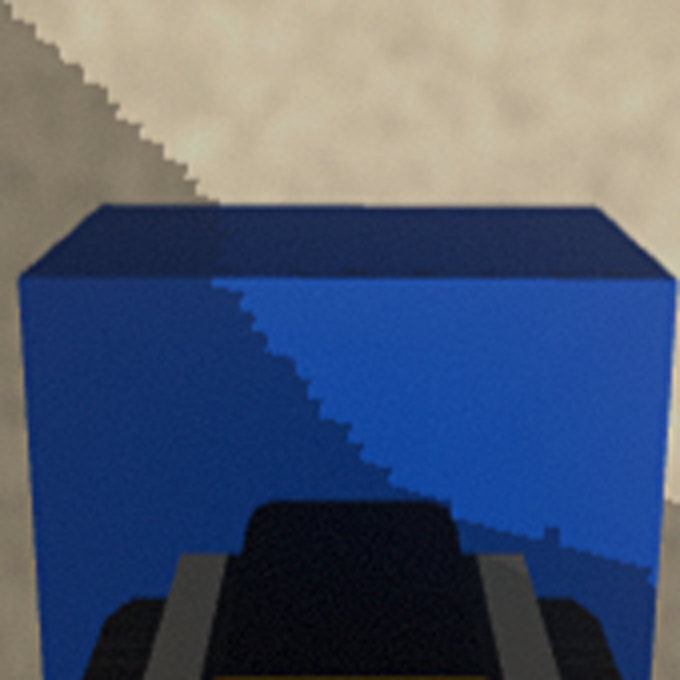

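About 3 mm left. Lowering slowly until the handle rests.

{"method": "step_arm", "body": {
  "rows": [
    [[0.018,0,0,0.001,0,0,0],[0.018,0,0,0.002,0,0,0],[0.018,0,0,0.003,0,0,0],[0.018,0,0,0.0035,0,0,0],[0.018,0,0,0.0035,0,0,0]]
  ]
}}

```text
t: 26.05
tcp_pos: [0.5535, -0.3271, 0.1375]
orientation: [0.991, 0.134, 0.0, 0.0]
contact_force: [-0.4, -0.4, -1.0]
gripper_width: 0.0233
```

{"method": "step_arm", "body": {
  "rows": [
    [[0.018,0,0,0.0005,0,0,0],[0.018,0,0,0.001,0,0,0],[0.018,0,0,0.001,0,0,0]]
  ]
}}

```text
t: 26.35
tcp_pos: [0.5535, -0.3271, 0.1374]
orientation: [0.991, 0.134, 0.0, 0.0]
contact_force: [-1.6, 0.9, 5.5]
gripper_width: 0.023
```

Resting at TCP z 137.4 mm (the same as at grip), with 5.5 N contact. Releasing.

{"method": "step_arm", "body": {
  "rows": [
    [[0.026,0,0,0,0,0,0],[0.03,0,0,0,0,0,0],[0.04,0,0,0,0,0,0],[0.05,0,0,0,0,0,0],[0.06,0,0,0,0,0,0],[0.06,0,0,0,0,0,0],[0.06,0,0,0,0,0,0]]
  ]
}}

```text
t: 27.05
tcp_pos: [0.5535, -0.3271, 0.1363]
orientation: [0.991, 0.134, -0.0, -0.0]
contact_force: [-0.3, -0.2, -0.5]
gripper_width: 0.0602
```

```bash
python3 hd.py n5 0 0 0.0045 0; python3 - <<'E'
from h import *
p=cam("wrist"); save(p,"n6.png")
E
```

```text
27.05 [ 0.5535 -0.3271  0.1363] yaw 15.41 [-0.  0. -1.] F [-0.3 -0.2 -0.5] M [0.01 0.01 0.06] 0.0602 cmd [ 0.5535 -0.3268  0.1365]
block in tool x [ [-0.0369  0.0369] ] y min -0.0372 max 0.0379 ctr x 0.0
```

View pics/n6.png

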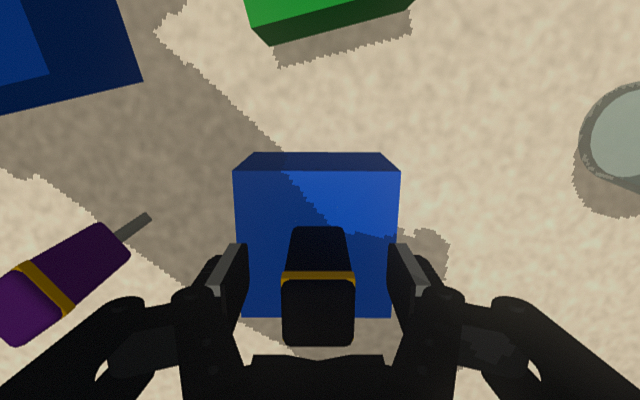

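The bar stands upright in the holder (handle at (318,287)) and both pads are clear. Rising straight up.

{"method": "step_arm", "body": {
  "rows": [
    [[0.06,0,0,-0.01,0,0,0],[0.06,0,0,-0.03,0,0,0],[0.06,0,0,-0.06,0,0,0],[0.06,0,0,-0.1,0,0,0],[0.06,0,0,-0.14,0,0,0],[0.06,0,0,-0.165,0,0,0],[0.06,0,0,-0.165,0,0,0],[0.06,0,0,-0.165,0,0,0]]
  ]
}}

```text
t: 27.95
tcp_pos: [0.5537, -0.3272, 0.3026]
orientation: [0.991, 0.134, 0.001, 0.001]
contact_force: [0.1, 0.0, -1.1]
gripper_width: 0.06
```

```bash
python3 - <<'E'
from rect import *; from pl import *
applied([0,0,-.165],[0,0,0])
p=cam("wrist"); save(p,"o1.png"); C=cloud(p); z=C[...,2]
roi=np.zeros((400,640),bool); roi[120:240,265:365]=1
m=roi&(z>.1); print("handle z",np.median(z[m]),m.sum()); rect(p,m,.110,"handle top")
m=roi&(z>.05); rect(p,m,.055,"block top")
p=cam("top"); save(p,"o_top.png"); q=cam("side"); save(q,"o_side.png")
E
for i in 1 2 3 4 5; do python3 shelf.py s5; done
```

```text
handle z 0.10856613566917567 1002
handle top c [ 553.9 -325.2] size [24.2 24.7] ang 15.34
block top c [ 553.7 -327.6] size [75.7 75.6] ang 15.34
top cover z 61.13 sd 2.06 shelf rel med -0.34 mean -0.35 sd 2.12 309 q [-2.97 -1.72  1.18  2.35]
side cover z 61.4 sd 1.48 shelf rel med -0.3 mean -0.48 sd 1.74 74 q [-2.79 -1.8   0.65  1.62]
top cover z 61.02 sd 2.06 shelf rel med -0.03 mean -0.06 sd 1.9 311 q [-2.54 -1.22  1.27  2.44]
side cover z 61.66 sd 1.57 shelf rel med -1.13 mean -0.93 sd 1.56 71 q [-2.4  -1.86  0.25  1.21]
top cover z 61.05 sd 1.99 shelf rel med 0.16 mean 0.26 sd 2.05 314 q [-2.31 -1.24  1.78  3.14]
side cover z 61.63 sd 1.66 shelf rel med -0.28 mean -0.07 sd 1.55 73 q [-2.11 -0.97  0.89  2.05]
top cover z 60.99 sd 2.0 shelf rel med -0.21 mean -0.14 sd 1.91 310 q [-2.41 -1.32  1.18  2.32]
side cover z 61.52 sd 1.52 shelf rel med -0.63 mean -0.88 sd 1.53 77 q [-2.85 -1.93  0.28  0.95]
top cover z 61.07 sd 2.07 shelf rel med -0.06 mean -0.22 sd 2.02 307 q [-2.97 -1.58  1.4   2.34]
side cover z 61.59 sd 1.48 shelf rel med 0.13 mean 0.06 sd 1.5 78 q [-1.81 -1.17  0.92  1.94]
```

View pics/o1.png

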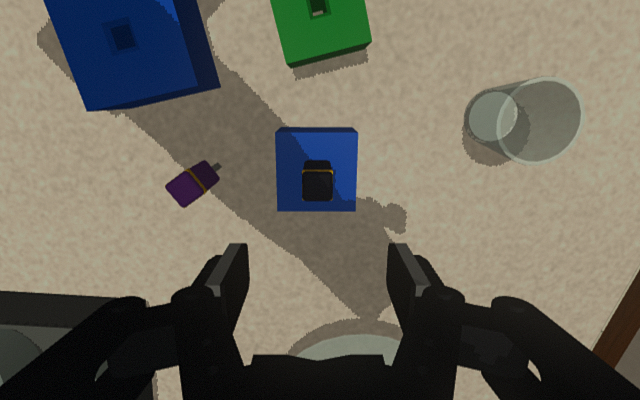

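View pics/o_side.png

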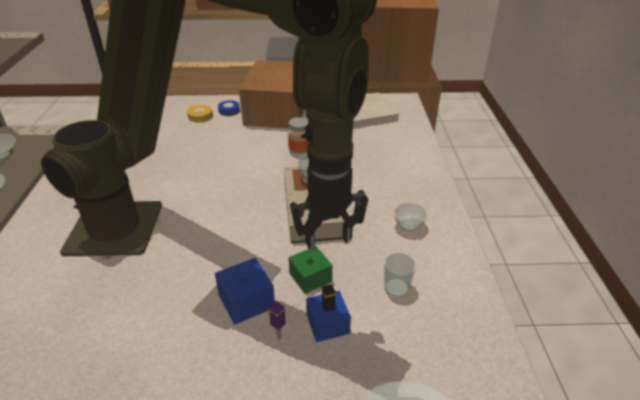

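View pics/o_top.png

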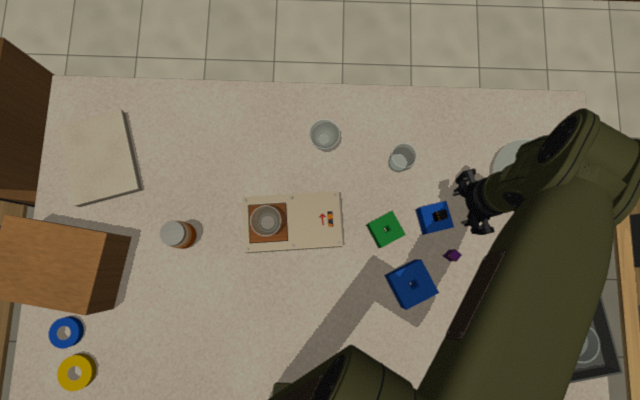

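The final pictures show the bar standing in the small blue holder (wrist (317,180), handle top at its original height). The tumbler, jar and bowl are where they were, and the gripper is clear above. The job is done, so I'm handing it in.

```bash
python3 - <<'E'
from workcell import env
print(env.sign_off())
E
```

```text
the job is handed in; nothing more can be done
None
```

The shelf is flush with the cover and the adjuster bar is back in the small blue holder. I handed the job in at about 29 s of the 72 s allowed; no verdict was reported.

I turned the star wheel about 87° in the arrow's direction, in two long strokes and one short one. The sensed force in the push direction was at most about 5 N, against the 25 N limit.

**Last checks**
- **Shelf height:** the wrist camera read 0.05 mm below flush (four shots, taken after the last push). The top camera's five later readings averaged 0.1 mm low.
- **Disagreement:** the side camera averaged about 0.5 mm low over five readings. They scattered from 0.1 mm high to 0.9 mm low on few pixels, partly hidden by the arm, so I trusted the wrist camera.
- **Bar:** it stands upright with its handle top at the same height as at the start. It sits about 2 mm off the hole's centre, within the hole's play.
- **Surroundings:** the final pictures show the tumbler, jar, bowl and look-alikes where they were at the start. The gripper is open and about 10 cm or more above the bar, touching nothing.

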